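# Clear the charging station and click the battery pack home

## Robot

A 6-joint arm with a two-finger parallel gripper is mounted at the origin on the work surface. World frame = base frame: x ahead of the robot, y to its left, z up, the work surface at z = 0. Lengths are in m, angles in rad, forces in N, time in s.
With the tool pointing down it reaches from about 0.275 to 0.825 m from the base axis. Payload 5.2 kg.
Tool frame: the origin (TCP) lies at the very end of the fingers, on their centre line; the grasp point (between the pads) lies 19 mm behind it; z points along the fingers, y is the line along which they close (so a half turn about z gives the same grasp; the last joint's range is limited). The gripper opens to 93 mm and grips with 3 to 60 N. Pads are 15 mm wide; open, the fingers measure 128 mm over their backs; the gripper's body (75 mm by 188 mm) begins 65 mm behind the grasp point.
Start: joints at [0.99, 0.259, 1.535, -0, 1.348, -0.203], TCP at [0.203, 0.511, 0.219] pointing down, gripper open.
Joint ranges: [-3.14, 3.14], [-0.91, 2.08], [0.19, 2.58], [-1.22, 4.36], [0.22, 2.71], [-3.12, 3.12]. Speed limits (rad/s): [2.57, 2.57, 3.14, 3.14, 3.14, 3.14].

## Interface

Orientations are given as a 3x3 rotation matrix whose columns are the frame's x, y, z axes.
In Python, from plant import manip, cams, finder gives the robot as it stands.
- The arm moves only by the tool apply_moves, never from a script. Its argument "series" is a list of rows, each an object with "dp": the shift along the tool's x, y, z as a fraction of full scale, a list of three; "twist": the turn, a rotation vector about the tool's x, y, z as a fraction of full scale, a list of three; "gripper": the finger opening in mm, from 0 to 93. A call has 1 to 5 rows; each row shifts and turns the commanded pose from where the row before left it, along the tool's axes as they then stand; what a row does not reach is not made up. Full scale, the value 1, is 0.1 m for a shift and 60 degrees for a turn. A row lasts 1/8 s, in which the tool goes at most 62.5 mm and 10.7 degrees, less where a joint would pass 70% of its speed; a pose out of reach is approached as far as the arm can. A call with a number of a shift or a turn outside -1 to 1 is refused whole. A call with a gripper value outside its range is refused whole. The fingers move at their own pace and stop on an object; "grip_force" is the grip in N (left out, the last holds). Time passes only in rows, so rows that do not move let the fingers close. It gives the time, the measured TCP pose, the force, the opening and the grip force at its end, in the units of the state.
- manip.get_state(): the state, without advancing time (a new reading comes with each control period).
- cams.camera(name): name is "side" or "top"; returns the picture (420x560x3 uint8, red, green, blue); there is no depth.
- cams.camera_model(name): a dict with "mtx" (3x3 intrinsics, pixels), "R" (3x3) and "t" (3): a world point X has camera coordinates R X + t. Camera axes: x right, y down, z forward; pixel columns grow to the right and rows downward; lengths in m; the calibration is good to about 2 mm. A picture is of the moment at which its call begins. camera_model takes no time and is no camera call.
- manip.close_job(): hands the job in; it is judged then, once.
Trained networks look in the newest picture that a camera, given by its name, has taken for a name from the list of things; names that differ only in an ending like _2 or _b are one class to them, and where a whole thing is asked for, a point or a joint stands for the part that bears it (a point fixed in the world has none). Each returns a list of dicts, best first, with "conf" (0 to 1); they miss things now and then, are a little off and sometimes report something else, mostly with a low value. They report only what shows in the picture. A call takes as long as a camera call.
- finder.trace(name, camera): "region" (420x560 bool, what is visible of it) and "extent" ([left, top, width, height] in pixels, round what is visible of it).
- finder.pinpoint(name, camera): "centre" ([column, row] in pixels: a listed point, or the origin of a listed thing).
The state is a dict: "clock": time; "q": joint angles; "joint_velocities": joint speeds; "effort": joint torques, N m; "tcp_pos": TCP position; "orientation": TCP orientation; "force": force on the tool from outside, world axes, zero at the start; "ft_torque": the same for the moment, N m; "gripper_width": finger opening in m; "grip_force": force on a finger pad.
Only numpy, scipy, OpenCV 4.12 (cv2) and the standard library are available. Lean on these libraries where they do the work, as an engineer would, in place of code of your own. Each camera call takes 0.05 s, during which the arm holds its last target. There are 200 camera calls.

## Task

Someone has parked a screw case on the sloping run-in of the battery charger: take it off and stack it squarely on top of the column of two like cases. Then slide the cordless-tool battery pack, nose first, up the slope onto the charger's T-shaped shoe until the sprung detent clicks in and holds it. Leave the glue bottle, can, jar, spanner and brush where they are.

Things in the scene. Friction and masses are not known exactly. Their poses are not given: they have to be found in the camera images.
- pack: black battery pack, 85 (x) by 58 (y) by 50 mm high, 0.4 kg, lying right way up; origin at the centre of its underside, x towards the nose. Nose = stepped end: its front 25 mm is only 36 mm high. Flat sides: grip across y. Underside: channel along x, 43 wide, 14 mm high, open at the nose, its slot narrowed to 29 mm by lips 5 mm thick that pass under the shoe's flange.
- groove (a point): point on the pack, 23 mm ahead of its origin, at the cross groove in the channel's roof (14 mm above the underside) that the detent drops into
- shoe: T-shaped aluminium rail on the charger's sloping grey face. Origin: where the pack's origin must be when fully home, on the face. x up the slope (slide direction, 30 degrees above level), y level, z square to the slope; the pack's axes must match. Rail from x = -15 to +40 mm; flange 40 mm wide, 7 to 11.5 mm above the face, 1.5 mm side play. Back stop 30 mm high at x = 43.5 mm.
- mouth (a point): tapered lower end of the shoe, on the face: shoe x = -15 mm. The nose enters here. The stem below the flange is 23 mm wide. The axes are those of the shoe.
- lip (a point): foot of the charger's front lip (6 mm high): shoe x = -106 mm. Between lip and mouth lies the flat sloping run-in, 112 mm wide, where the pack can be set flat (origin at shoe x about -62 mm) and then slid up; the face is slick, so a pack let go here slides down to the lip. The station is fixed, 175 mm deep, 112 wide, 150 mm high at the back.
- detent (a joint): sprung detent roller standing in the shoe at x = 23 mm; m pressed down: 0 when out (also when clicked into the pack's groove), about 0.003 to 0.006 while the pack rides over it. Passing it takes about 8 to 15 N of push.
- case_parked: closed flat grey steel screw case, 80 (x) by 56 (y) by 30 mm high, 0.25 kg; origin at the centre of its underside, z up through the lid. It lies on the charger's run-in, tilted 30 degrees with the slope, its x up the slope, its lower end against the front lip. Grip across y, 56 mm.
- case_mid: closed flat grey steel screw case, 80 (x) by 56 (y) by 30 mm high, 0.25 kg; origin at the centre of its underside, z up through the lid. It is the upper one of the column; its top is 60 mm above the bench, x along its length.
- case_low: closed flat grey steel screw case, 80 (x) by 56 (y) by 30 mm high, 0.25 kg; origin at the centre of its underside, z up through the lid. It is the lower one of the column and stands on the bench.
- glue: bystander: glue bottle, 48 mm across, 120 mm high; origin at the base
- tin: bystander: tin can, 72 mm across, 75 mm high; origin at the base
- spanner: bystander: spanner lying on the bench along its x
- jar: bystander: closed glass jar, 60 mm across, 80 mm high; origin at the base
- brush: bystander: brush lying on the bench along its x

How it is judged:
On the way, in this order (a step that is already met when the one before it is completed fails the run):
1. the parked case lies squarely on top of the column of two cases and is let go: within 8 mm both ways and 8 degrees of the case below (either way round), flat, at rest (x of case_parked in the frame of case_mid between -0.008 and 0.008 m and y of case_parked in the frame of case_mid between -0.008 and 0.008 m and z of case_parked in the frame of case_mid between 0.026 and 0.034 m and angle between the x axis of case_parked and the x axis of case_mid, either way round below 0.14 rad and angle between case_parked's own z axis and vertical below 0.06 rad and linear speed of case_parked below 0.03 m/s and contact force between the fingers and case_parked below 0.3 N), for 0.3 s.
2. then the pack is fully home on the shoe, nose up the slope, detent clicked in, and let go (x of pack in the frame of shoe between -0.003 and 0.003 m and y of pack in the frame of shoe between -0.004 and 0.004 m and z of pack in the frame of shoe between -0.003 and 0.004 m and angle between the x axis of pack and the x axis of shoe, either way round below 0.08 rad and angle between the z axis of pack and the z axis of shoe, either way round below 0.08 rad and x of groove in the frame of shoe above 0.01 m and value of joint detent below 0.0015 m and linear speed of pack below 0.02 m/s and contact force between the fingers and pack below 0.3 N), for 0.3 s.
At the end, for the whole second after the job is handed in: Parked case flat and released on the column, within 8 mm and 8 degrees of the case below; lower cases within 20 mm of their start; pack released at rest on the shoe, nose upslope, within 3 mm of home along the rail, 4 mm sideways and off the face, 4.5 degrees, detent out (under 1.5 mm) (all of step 1 and all of step 2 and distance of each of case_low, case_mid from where it was at the start of the episode below 0.02 m); the robot touches nothing.
It fails at once if a bystander (glue bottle, can, spanner, jar, brush) is moved more than 30 mm (distance of any of glue, tin, spanner, jar, brush from where it was at the start of the episode above 0.03 m).
It also fails if it takes over 53 s, if anything falls off the work surface, if the arm or the gripper's body presses on something with over 40 N, if the wrist force passes 120 N, or if a joint passes its speed limit or range.

## Working session

There is one attempt and no reset: what is moved stays moved. The work goes in short steps, Python scripts to look and compute and a tool call to move; the robot and the scene stay as the last step left them, time stands still between calls to the robot, and variables do not carry over. Pictures are saved under pics/ and viewed, at most 10 in all, crops included, and the job is handed in when it is done.

Besides the shell and the picture viewer there is one more tool, called after "Request:" in YAML: its name, and indented under it one key for each argument. apply_moves: Moves the arm, as the interface text tells. Shift numbers are shares of 0.1 m and turn numbers shares of 60 degrees, none past 1 either way. Its arguments: {"type":"object","properties":{"series":{"type":"array"},"grip_force":{"type":"number"}},"required":["series"]}

```bash
mkdir -p pics; ls; cat > look.py <<'E'
import numpy as np, cv2
from plant import manip, cams, finder
E
python3 - <<'E'
from look import *
ims=[]
for c in("top","side"):
    im=cams.camera(c); cv2.imwrite(f"pics/{c}0.png",im[...,::-1])
    m=cams.camera_model(c); R=np.array(m["R"]);print(c,(-R.T@m["t"]).round(3),R.round(3).tolist(),np.round(m["mtx"],1).tolist())
    for n in("pack","groove","shoe","mouth","lip","case_parked","case_mid","case_low","glue","tin","jar","spanner","brush"):
        for d in finder.pinpoint(n,c)[:3]: print(n,np.round(d["centre"],1),round(d["conf"],2),end="; ")
        print()
print(manip.get_state())
E
```

```text
pics
top [0.387 0.018 1.457] [[0.012, -1.0, 0.003], [-0.991, -0.013, -0.131], [0.131, -0.001, -0.991]] [[537.4, 0.0, 278.2], [0.0, 537.4, 206.1], [0.0, 0.0, 1.0]]
pack [177.3 232.4] 0.91; 
groove [178.1 224.2] 0.88; 
shoe [178.  223.8] 0.66; shoe [296.3 204.5] 0.64; 
mouth [296.7 208.6] 0.7; mouth [422.9 203.3] 0.61; 

case_parked [295.8 225.1] 0.9; 
case_mid [377.1 243. ] 0.73; 
case_low [373.  245.4] 0.57; 
glue [220.2 176.1] 0.56; 
tin [362.8 176.7] 0.63; 
jar [420.4 201.3] 0.82; 
spanner [116.2 225.5] 0.67; 
brush [444.  245.7] 0.85; 
side [ 0.074 -1.083  0.839] [[0.914, -0.406, -0.004], [-0.218, -0.483, -0.848], [0.342, 0.776, -0.53]] [[486.1, 0.0, 273.1], [0.0, 486.1, 210.8], [0.0, 0.0, 1.0]]
pack [226.4 196.9] 0.78; 
groove [231.9 193.1] 0.64; 
shoe [286.6 218.1] 0.63; 
mouth [213.9 173.1] 0.65; mouth [286.  287.1] 0.48; mouth [282.4 219.8] 0.47; 

case_parked [269.1 231.5] 0.83; 
case_mid [285.6 287.9] 0.71; case_mid [282.6 218.4] 0.46; case_mid [317.3 353.8] 0.28; 
case_low [283.4 296.7] 0.81; 
glue [281.2 202.5] 0.92; glue [347.7 272.6] 0.47; 
tin [343.4 272.6] 0.8; 
jar [352. 314.] 0.86; 

brush [316.7 348.7] 0.85; 
{'clock': 1.4, 'q': array([ 9.90183875e-01,  2.58565730e-01,  1.53500393e+00,  2.31089738e-05,
        1.34799267e+00, -2.02810123e-01]), 'joint_velocities': array([0.00078003, 0.00092461, 0.00172413, 0.00197329, 0.0002909 ,
       0.00083465]), 'effort': array([ 4.16550247e-04, -4.37201929e+01, -2.84305680e+01,  7.18137855e-02,
        3.12791078e-02, -4.91271135e-05]), 'tcp_pos': array([0.20286265, 0.51122827, 0.21866962]), 'orientation': array([[-9.29475670e-01,  3.68883422e-01, -2.21056052e-06],
       [ 3.68883422e-01,  9.29475669e-01,  3.77175740e-05],
       [ 1.59680500e-05,  3.42421282e-05, -9.99999999e-01]]), 'force': array([0.43613405, 0.57227959, 0.32676403]), 'ft_torque': array([-0.02995041,  0.01670123, -0.00750715]), 'grip_force': 0.0, 'gripper_width': 0.09320772123883503}
```

```bash
python3 - <<'E'
import cv2
a=cv2.imread("pics/top0.png")[130:290,80:480]; cv2.imwrite("pics/topc.png",cv2.resize(a,None,fx=2,fy=2,interpolation=cv2.INTER_CUBIC))
a=cv2.imread("pics/side0.png")[140:370,170:400]; cv2.imwrite("pics/sidec.png",cv2.resize(a,None,fx=2.6,fy=2.6,interpolation=cv2.INTER_CUBIC))
E
```

```text
(no output)
```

View pics/topc.png

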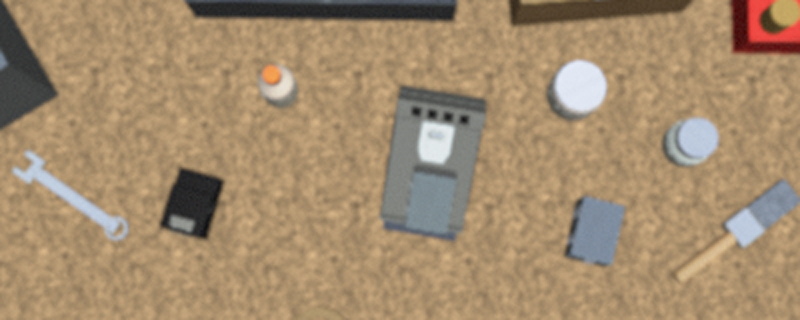

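View pics/sidec.png

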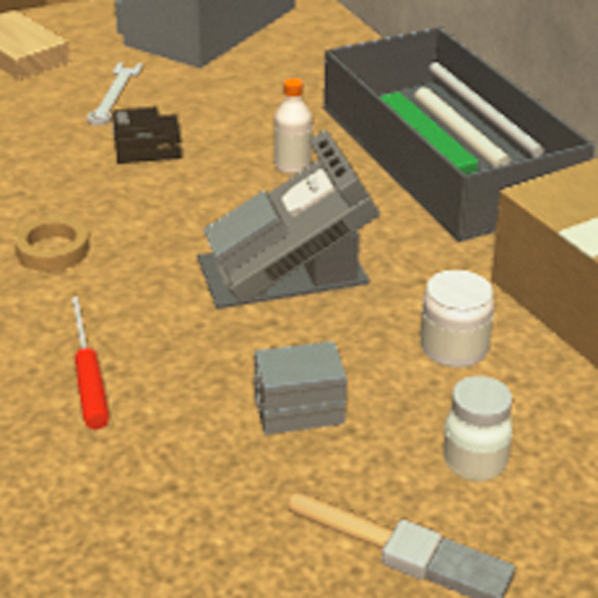

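The top view shows the pack around (177,232) with its nose up-image, the charger around (297,210) with the parked case at its lower end, and the column around (377,244). The side view agrees: the pack's step faces away from the robot, and the rail is uncovered. Next I'll trace the masks and fit box models to them.

```bash
python3 - <<'E'
from look import *
S={}
for c in("top","side"):
    im=cams.camera(c); S[c+"_im"]=im
    vis=im.copy()
    for i,n in enumerate(("pack","shoe","case_parked","case_mid","case_low")):
        for k,d in enumerate(finder.trace(n,c)[:3]):
            r=np.array(d["region"]); S[f"{c}_{n}_{k}"]=r
            print(c,n,k,round(d["conf"],2),np.round(d["extent"]),r.sum())
            if k==0:
                cs,_=cv2.findContours(r.astype(np.uint8),0,1); cv2.drawContours(vis,cs,-1,[(255,0,0),(0,255,0),(255,255,0),(255,0,255),(0,255,255)][i],1)
    b=vis[150:290,140:420] if c=="top" else vis[150:330,180:420]
    S[c+"v"]=cv2.resize(b,(560*1,280) if c=="top" else (430,323),interpolation=0)
np.savez("masks.npz",**S)
v=np.zeros((603,560,3),np.uint8);v[:280]=S["topv"];v[280:,:430]=S["sidev"]
cv2.imwrite("pics/masks.png",v[...,::-1])
E
```

```text
top pack 0 0.97 [161. 211.  36.  40.] 821
top shoe 0 0.78 [291. 191.  13.  21.] 307
top case_parked 0 0.69 [282. 212.  29.  37.] 730
top case_mid 0 0.76 [364. 229.  28.  34.] 708
top case_mid 1 0.55 [412. 189.  28.  23.] 522
side pack 0 0.82 [212. 181.  26.  23.] 482
side pack 1 0.61 [268. 270.  38.  27.] 854
side pack 2 0.43 [331. 246.  26.  35.] 926
side shoe 0 0.74 [282. 210.  18.  11.] 166
side case_parked 0 0.95 [249. 211.  34.  33.] 567
side case_parked 1 0.39 [203. 162.  21.  28.] 170
side case_mid 0 0.92 [270. 269.  33.  27.] 797
side case_mid 1 0.63 [250. 215.  32.  30.] 572
side case_mid 2 0.18 [279. 208.  23.  14.] 226
side case_low 0 0.58 [267. 288.  35.  20.] 337
```

View pics/masks.png

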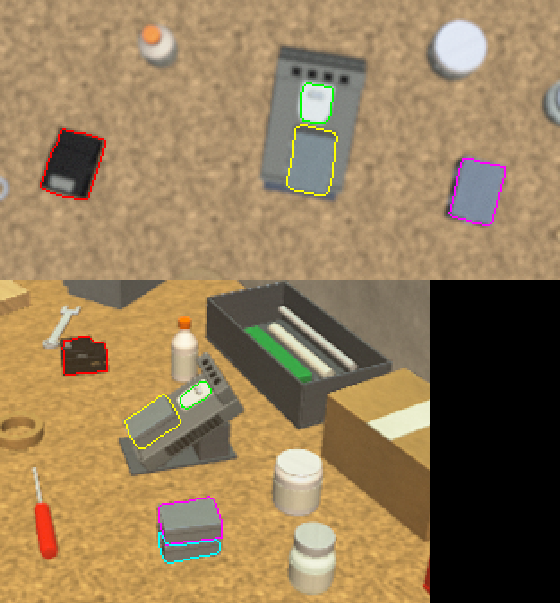

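```bash
cat > fit.py <<'E'
from look import *
from scipy.optimize import minimize
from scipy.spatial.transform import Rotation as Ro
CM={c:cams.camera_model(c) for c in("top","side")}
def box(x0,x1,y0,y1,z0,z1): return np.array([[x,y,z] for x in(x0,x1) for y in(y0,y1) for z in(z0,z1)])/1000.
def Rz(yaw,pitch=0): return Ro.from_euler("ZY",[yaw,-pitch]).as_matrix()
def proj(P,c):
    m=CM[c]; q=(np.asarray(P)@np.array(m["R"]).T+m["t"])@np.array(m["mtx"]).T
    return q[:,:2]/q[:,2:]
def ray(px,c,z):
    m=CM[c];R=np.array(m["R"]);d=R.T@np.linalg.solve(m["mtx"],[px[0],px[1],1]);o=-R.T@m["t"]
    return o+d*(z-o[2])/d[2]
K=8
def sil(parts,p,R,c,win):
    x0,y0,w,h=win; im=np.zeros((h*K,w*K),np.uint8)
    for b in parts:
        q=(proj(b@R.T+p,c)-[x0,y0]+.5)*K-.5
        cv2.fillConvexPoly(im,cv2.convexHull(np.round(q*16).astype(np.int32)),255,shift=4)
    return cv2.resize(im,(w,h),interpolation=cv2.INTER_AREA)/255.
def window(r):
    x,y,w,h=cv2.boundingRect(r.astype(np.uint8)); return x-8,y-8,w+16,h+16
def iou(s,r,win):
    x,y,w,h=win; m=r[y:y+h,x:x+w]; return np.minimum(s,m).sum()/np.maximum(s,m).sum()
def fit(f,x0,step):
    best=None
    for _ in range(3):
        x0=np.array(x0,float); S=np.vstack([x0]+[x0+np.eye(len(x0))[i]*step[i] for i in range(len(x0))])
        r=minimize(f,x0,method="Nelder-Mead",options=dict(initial_simplex=S,xatol=1e-5,fatol=1e-5,maxiter=600)); x0=r.x
    return r.x,r.fun
E
cat > run1.py <<'E'
from fit import *
M=np.load("masks.npz")
PACK=[box(-42.5,17.5,-29,29,0,50),box(17.5,42.5,-29,29,0,36)]
COL=[box(-40,40,-28,28,0,60)]
def two(parts,mt,ms,p0,name):
    W={"top":(mt,window(mt)),"side":(ms,window(ms))}
    for cs in(["top","side"],["top"],["side"]):
        f=lambda v:sum(1-iou(sil(parts,np.array([v[0],v[1],0]),Rz(v[2]),c,W[c][1]),*W[c]) for c in cs)
        v,l=fit(f,p0,[.006,.006,.15]); print(name,cs,v[:2].round(4),np.degrees(v[2]).round(1),round(l,3))
two(PACK,M["top_pack_0"],M["side_pack_0"],[*ray((177.3,232.4),"top",0)[:2],-.28],"pack")
# top mask of column: only the lid
mt=M["top_case_mid_0"]; ms=M["side_case_mid_0"]|M["side_case_low_0"]
two(COL,mt,ms,[*ray((377,243),"top",.03)[:2],-.2],"col")
two([box(-40,40,-28,28,58,60)],mt,ms,[*ray((377,243),"top",.03)[:2],-.2],"lid(top)")
# charger: shoe frame + case
CASE=[box(-106,-26,-28,28,0,30)];RAIL=[box(-15,40,-20,20,7,11.5)]
def g(v,cs=("top","side"),ps=(0,1)):
    l=0
    for c in cs:
        if 0 in ps: r=M[c+"_shoe_0"];w=window(r); l+=1-iou(sil(RAIL,v[:3],Rz(v[3],np.pi/6),c,w),r,w)
        if 1 in ps: 
            r=M[c+"_case_parked_0"];w=window(r);R=Rz(v[3]+(v[5] if 0 in ps else 0),np.pi/6); y=v[4]
            l+=1-iou(sil([b+[0,y,0] for b in CASE],v[:3],R,c,w),r,w)
    return l
p0=ray((296.3,204.5),"top",.09)
v,l=fit(g,[*p0,-.1,0,0],[.01,.01,.01,.1,.004,.05]);print("both",v[:3].round(4),np.degrees(v[3]).round(1),v[4].round(4),np.degrees(v[5]).round(1),round(l,3))
for ps in((0,),(1,)):
    u,l=fit(lambda u:g([*u,0,0],ps=ps),v[:4],[.01,.01,.01,.1]);print(ps,u[:3].round(4),np.degrees(u[3]).round(1),round(l,3))
    if ps==(1,): print("case origin",(u[:3]+Rz(u[3],np.pi/6)@[-.066,0,0]).round(4))
E
python3 run1.py
```

```text
pack ['top', 'side'] [0.5053 0.2872] -15.7 0.17
pack ['top'] [0.504  0.2871] -15.6 0.052
pack ['side'] [0.5076 0.2906] -15.9 0.08
col ['top', 'side'] [ 0.4742 -0.2471] -14.8 0.206
col ['top'] [ 0.4745 -0.2492] -15.6 0.122
col ['side'] [ 0.4752 -0.2441] -12.9 0.06
lid(top) ['top', 'side'] [ 0.4727 -0.2455] -14.1 0.622
lid(top) ['top'] [ 0.4727 -0.2451] -14.1 0.065
lid(top) ['side'] [ 0.4563 -0.2852] 35.7 0.514
both [ 0.5756 -0.0329  0.0886] -11.4 -0.0051 3.9 0.443
(0,) [ 0.5753 -0.0327  0.0878] -8.7 0.298
(1,) [ 0.5744 -0.0398  0.0896] -8.8 0.129
case origin [ 0.5179 -0.031   0.0566]
```

```bash
cat > run2.py <<'E'
from fit import *
from scipy.ndimage import map_coordinates as mc
im=np.load("masks.npz")["top_im"].astype(float)
lab=cv2.cvtColor(im.astype(np.uint8),cv2.COLOR_RGB2LAB).astype(float); ch=cv2.GaussianBlur(lab[...,2],(0,0),.8) # b: wood yellow vs grey
o=np.array([.5754,-.034,.0885])
def line(yaw,y,c=ch,n=60):
    P=np.c_[np.linspace(-95,38,n),np.full(n,y),np.zeros(n)]/1000
    q=proj(P@Rz(yaw,np.pi/6).T+o,"top"); return mc(c,[q[:,1],q[:,0]],order=1)
best=[]
for side in(1,-1):
    R=[]
    for yd in np.arange(-16,-3,.25):
        for y in np.arange(42,72,.5):
            a=np.radians(yd); R.append((np.mean(line(a,side*(y+2))-line(a,side*(y-2))),yd,side*y))
    R.sort(reverse=True); print(side,[tuple(np.round(r,2)) for r in R[:6]])
E
python3 run2.py
```

```text
1 [(np.float64(10.68), np.float64(-8.75), np.float64(59.0)), (np.float64(10.67), np.float64(-9.0), np.float64(59.0)), (np.float64(10.67), np.float64(-8.5), np.float64(59.0)), (np.float64(10.63), np.float64(-9.25), np.float64(59.0)), (np.float64(10.63), np.float64(-8.25), np.float64(59.0)), (np.float64(10.6), np.float64(-9.25), np.float64(58.5))]
-1 [(np.float64(10.29), np.float64(-9.5), np.float64(-53.5)), (np.float64(10.29), np.float64(-9.25), np.float64(-53.5)), (np.float64(10.27), np.float64(-9.75), np.float64(-53.5)), (np.float64(10.27), np.float64(-9.0), np.float64(-53.0)), (np.float64(10.26), np.float64(-9.25), np.float64(-53.0)), (np.float64(10.25), np.float64(-9.0), np.float64(-53.5))]
```

```bash
cat > plan.py <<'E'
from fit import *
SH=np.array([.5753,-.0318,.0883]); YS=np.radians(-9)
def toolR(yaw,pitch=0): return Rz(yaw,pitch)@np.diag([-1,1,-1.])
def plan(p,R,n,start=None):
    s=manip.get_state(); P0,R0=start or (s["tcp_pos"],s["orientation"])
    w=Ro.from_matrix(R0.T@R).as_rotvec(); d=(np.array(p)-P0)/n
    for i in range(n):
        Ri=R0@Ro.from_rotvec(w*i/n).as_matrix()
        print("dp",(Ri.T@d/.1).round(3).tolist(),"twist",(w/n/np.radians(60)).round(4).tolist())
E
python3 - <<'E'
from plan import *
C=np.array([.518,-.031,.0566]);R=toolR(np.radians(-8.9),np.pi/6)
plan(C+R@[0,0,-.105],R,13)
E
```

```text
dp [-0.34, -0.307, 0.055] twist [-0.0043, -0.0383, -0.016]
dp [-0.332, -0.313, 0.067] twist [-0.0043, -0.0383, -0.016]
dp [-0.324, -0.319, 0.079] twist [-0.0043, -0.0383, -0.016]
dp [-0.315, -0.325, 0.09] twist [-0.0043, -0.0383, -0.016]
dp [-0.306, -0.33, 0.101] twist [-0.0043, -0.0383, -0.016]
dp [-0.296, -0.336, 0.111] twist [-0.0043, -0.0383, -0.016]
dp [-0.286, -0.341, 0.122] twist [-0.0043, -0.0383, -0.016]
dp [-0.275, -0.346, 0.131] twist [-0.0043, -0.0383, -0.016]
dp [-0.264, -0.351, 0.141] twist [-0.0043, -0.0383, -0.016]
dp [-0.252, -0.356, 0.149] twist [-0.0043, -0.0383, -0.016]
dp [-0.24, -0.361, 0.158] twist [-0.0043, -0.0383, -0.016]
dp [-0.227, -0.366, 0.165] twist [-0.0043, -0.0383, -0.016]
dp [-0.214, -0.37, 0.173] twist [-0.0043, -0.0383, -0.016]
```

Request:
apply_moves:
  series:
    - {"dp": [-0.34, -0.31, 0.055], "twist": [-0.004, -0.038, -0.016], "gripper": 93}
    - {"dp": [-0.33, -0.31, 0.065], "twist": [-0.004, -0.038, -0.016], "gripper": 93}
    - {"dp": [-0.32, -0.32, 0.08], "twist": [-0.004, -0.038, -0.016], "gripper": 93}
    - {"dp": [-0.315, -0.325, 0.09], "twist": [-0.004, -0.038, -0.016], "gripper": 93}
    - {"dp": [-0.305, -0.33, 0.1], "twist": [-0.004, -0.038, -0.016], "gripper": 93}
  grip_force: 25

```text
clock: 2.62
tcp_pos: [0.3039, 0.3047, 0.1914]
orientation: [[-0.938, 0.287, 0.195], [0.284, 0.958, -0.045], [-0.2, 0.013, -0.98]]
force: [-0.5, 0.1, -0.1]
gripper_width: 0.0927
grip_force: 0.0
```

Request:
apply_moves:
  series:
    - {"dp": [-0.3, -0.335, 0.11], "twist": [-0.004, -0.038, -0.016], "gripper": 93}
    - {"dp": [-0.285, -0.34, 0.12], "twist": [-0.004, -0.038, -0.016], "gripper": 93}
    - {"dp": [-0.275, -0.345, 0.13], "twist": [-0.004, -0.038, -0.016], "gripper": 93}
    - {"dp": [-0.265, -0.35, 0.14], "twist": [-0.004, -0.038, -0.016], "gripper": 93}
    - {"dp": [-0.25, -0.355, 0.15], "twist": [-0.004, -0.038, -0.016], "gripper": 93}

```text
clock: 3.25
tcp_pos: [0.4055, 0.0998, 0.1648]
orientation: [[-0.9, 0.204, 0.385], [0.191, 0.979, -0.073], [-0.392, 0.008, -0.92]]
force: [0.8, 0.1, -0.8]
gripper_width: 0.0931
grip_force: 0.0
```

```bash
python3 - <<'E'
from plan import *
s=manip.get_state();print(s["clock"],s["tcp_pos"],s["orientation"].round(3).tolist(),s["q"].round(2),s["force"])
C=np.array([.518,-.031,.0566]);R=toolR(np.radians(-8.9),np.pi/6)
plan(C+R@[0,0,-.105],R,4)
E
```

```text
3.25 [0.40553766 0.0997768  0.16479475] [[-0.9, 0.204, 0.385], [0.191, 0.979, -0.073], [-0.392, 0.008, -0.92]] [ 0.06 -0.15  2.19 -0.15  0.71 -1.21] [ 0.7653704   0.10398147 -0.79777975]
dp [-0.178, -0.27, 0.12] twist [-0.0037, -0.0289, -0.0115]
dp [-0.171, -0.272, 0.125] twist [-0.0037, -0.0289, -0.0115]
dp [-0.164, -0.275, 0.129] twist [-0.0037, -0.0289, -0.0115]
dp [-0.157, -0.277, 0.132] twist [-0.0037, -0.0289, -0.0115]
```

Request:
apply_moves:
  series:
    - {"dp": [-0.18, -0.27, 0.12], "twist": [-0.004, -0.029, -0.0115], "gripper": 93}
    - {"dp": [-0.17, -0.27, 0.125], "twist": [-0.004, -0.029, -0.0115], "gripper": 93}
    - {"dp": [-0.165, -0.275, 0.13], "twist": [-0.004, -0.029, -0.0115], "gripper": 93}
    - {"dp": [-0.155, -0.28, 0.13], "twist": [-0.004, -0.029, -0.0115], "gripper": 93}
    - {"dp": [0, 0, 0], "twist": [0, 0, 0], "gripper": 93}

```text
clock: 3.88
tcp_pos: [0.4656, -0.024, 0.1469]
orientation: [[-0.856, 0.16, 0.492], [0.14, 0.987, -0.078], [-0.498, 0.002, -0.867]]
force: [-0.8, 0.6, 0.0]
gripper_width: 0.0931
grip_force: 0.0
```

```bash
python3 - <<'E'
from plan import *
C=np.array([.518,-.031,.0566]);R=toolR(np.radians(-8.9),np.pi/6)
plan(C+R@[0,0,-.005],R,4)
print(manip.get_state()["q"].round(2))
im=np.hstack([cams.camera("top")[150:270,220:370],cams.camera("side")[150:270,210:360]])
cv2.imwrite("pics/appr.png",cv2.resize(im,None,fx=2.6,fy=2.6,interpolation=2)[...,::-1])
P=[C, manip.get_state()["tcp_pos"]]
print([((proj(P,"top")-[220,150])*2.6).round(),((proj(P,"side")-[210,150])*2.6+[390,0]).round()])
E
```

```text
dp [-0.002, 0.003, 0.249] twist [-0.0003, -0.0006, -0.0013]
dp [-0.002, 0.003, 0.249] twist [-0.0003, -0.0006, -0.0013]
dp [-0.002, 0.003, 0.249] twist [-0.0003, -0.0006, -0.0013]
dp [-0.002, 0.003, 0.249] twist [-0.0003, -0.0006, -0.0013]
[-0.38 -0.11  2.27  0.24  0.48 -1.98]
[array([[197., 200.],
       [191., 248.]]), array([[538., 212.],
       [487., 148.]])]
```

View pics/appr.png

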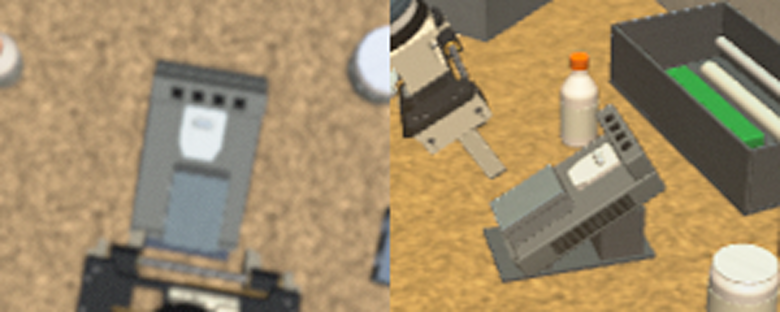

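The gripper is tilted square to the slope and lines up with the case: the finger tip shows near (505,172) in the side half and straddles the case in the top half. Descending.

Request:
apply_moves:
  series:
    - {"dp": [0, 0, 0.3], "twist": [0, 0, 0], "gripper": 93}
    - {"dp": [0, 0, 0.3], "twist": [0, 0, 0], "gripper": 93}
    - {"dp": [0, 0, 0.2], "twist": [0, 0, 0], "gripper": 93}
    - {"dp": [0, 0, 0.1], "twist": [0, 0, 0], "gripper": 93}
    - {"dp": [0, 0, 0.06], "twist": [0, 0, 0], "gripper": 93}

```text
clock: 4.6
tcp_pos: [0.5125, -0.0282, 0.0666]
orientation: [[-0.86, 0.151, 0.488], [0.134, 0.988, -0.071], [-0.493, 0.005, -0.87]]
force: [0.3, 0.6, 0.6]
gripper_width: 0.0931
grip_force: 0.0
```

Request:
apply_moves:
  series:
    - {"dp": [0, 0, 0], "twist": [0, 0, 0], "gripper": 45}
    - {"dp": [0, 0, 0], "twist": [0, 0, 0], "gripper": 45}
    - {"dp": [0, 0, 0], "twist": [0, 0, 0], "gripper": 45}
    - {"dp": [0, 0, 0], "twist": [0, 0, 0], "gripper": 45}

```text
clock: 5.1
tcp_pos: [0.5128, -0.03, 0.0675]
orientation: [[-0.858, 0.154, 0.489], [0.136, 0.988, -0.073], [-0.495, 0.004, -0.869]]
force: [0.3, 2.1, 0.4]
gripper_width: 0.0574
grip_force: 0.8
```

Request:
apply_moves:
  series:
    - {"dp": [0, 0, 0], "twist": [0, 0, 0], "gripper": 75}
    - {"dp": [0, 0, 0.03], "twist": [0, 0, 0], "gripper": 75}
    - {"dp": [0, 0, 0.03], "twist": [0, 0, 0], "gripper": 75}
    - {"dp": [0, 0, 0], "twist": [0, 0, 0], "gripper": 45}
    - {"dp": [0, 0, 0], "twist": [0, 0, 0], "gripper": 45}

```text
clock: 5.72
tcp_pos: [0.5158, -0.0312, 0.0643]
orientation: [[-0.86, 0.153, 0.486], [0.136, 0.988, -0.07], [-0.491, 0.006, -0.871]]
force: [0.3, -0.8, 0.3]
gripper_width: 0.0599
grip_force: 0.0
```

Request:
apply_moves:
  series:
    - {"dp": [0, 0, 0], "twist": [0, 0, 0], "gripper": 45}
    - {"dp": [0, 0, 0], "twist": [0, 0, 0], "gripper": 45}
    - {"dp": [0, 0, 0], "twist": [0, 0, 0], "gripper": 45}

```text
clock: 6.1
tcp_pos: [0.5157, -0.0311, 0.0643]
orientation: [[-0.86, 0.153, 0.486], [0.136, 0.988, -0.07], [-0.491, 0.006, -0.871]]
force: [1.1, 0.2, -1.7]
gripper_width: 0.0557
grip_force: 25.0
```

Request:
apply_moves:
  series:
    - {"dp": [0, 0, -0.15], "twist": [0, 0, 0], "gripper": 45}
    - {"dp": [0, 0, -0.3], "twist": [0, 0, 0], "gripper": 45}
    - {"dp": [0, 0, -0.4], "twist": [0, 0, 0], "gripper": 45}
    - {"dp": [0, 0, -0.3], "twist": [0, 0, 0], "gripper": 45}

```text
clock: 6.6
tcp_pos: [0.4583, -0.0226, 0.1648]
orientation: [[-0.861, 0.153, 0.485], [0.136, 0.988, -0.07], [-0.49, 0.005, -0.872]]
force: [0.7, 0.4, -3.9]
gripper_width: 0.0559
grip_force: 25.0
```

```bash
python3 - <<'E'
from plan import *
R=toolR(np.radians(-13.5))
t=np.array([.474,-.2447,.16])-R@[.0018,0,0]
print(t);plan(t,R,10)
E
```

```text
[ 0.47575027 -0.2451202   0.16      ]
dp [-0.043, -0.217, 0.028] twist [0.0025, 0.0488, 0.0076]
dp [-0.046, -0.217, 0.027] twist [0.0025, 0.0488, 0.0076]
dp [-0.049, -0.216, 0.025] twist [0.0025, 0.0488, 0.0076]
dp [-0.052, -0.216, 0.023] twist [0.0025, 0.0488, 0.0076]
dp [-0.055, -0.215, 0.021] twist [0.0025, 0.0488, 0.0076]
dp [-0.057, -0.215, 0.018] twist [0.0025, 0.0488, 0.0076]
dp [-0.06, -0.214, 0.016] twist [0.0025, 0.0488, 0.0076]
dp [-0.062, -0.214, 0.013] twist [0.0025, 0.0488, 0.0076]
dp [-0.065, -0.213, 0.011] twist [0.0025, 0.0488, 0.0076]
dp [-0.067, -0.213, 0.008] twist [0.0025, 0.0488, 0.0076]
```

Request:
apply_moves:
  series:
    - {"dp": [-0.043, -0.217, 0.028], "twist": [0.0025, 0.049, 0.0076], "gripper": 45}
    - {"dp": [-0.046, -0.217, 0.027], "twist": [0.0025, 0.049, 0.0076], "gripper": 45}
    - {"dp": [-0.05, -0.216, 0.025], "twist": [0.0025, 0.049, 0.0076], "gripper": 45}
    - {"dp": [-0.052, -0.216, 0.023], "twist": [0.0025, 0.049, 0.0076], "gripper": 45}
    - {"dp": [-0.055, -0.215, 0.021], "twist": [0.0025, 0.049, 0.0076], "gripper": 45}

```text
clock: 7.22
tcp_pos: [0.4679, -0.1346, 0.1614]
orientation: [[-0.949, 0.194, 0.247], [0.19, 0.981, -0.04], [-0.251, 0.009, -0.968]]
force: [1.0, 1.2, -3.3]
gripper_width: 0.056
grip_force: 25.0
```

Request:
apply_moves:
  series:
    - {"dp": [-0.057, -0.215, 0.018], "twist": [0.0025, 0.049, 0.0076], "gripper": 45}
    - {"dp": [-0.06, -0.214, 0.016], "twist": [0.0025, 0.049, 0.0076], "gripper": 45}
    - {"dp": [-0.062, -0.214, 0.013], "twist": [0.0025, 0.049, 0.0076], "gripper": 45}
    - {"dp": [-0.065, -0.213, 0.01], "twist": [0.0025, 0.049, 0.0076], "gripper": 45}
    - {"dp": [-0.067, -0.213, 0.008], "twist": [0.0025, 0.049, 0.0076], "gripper": 45}

```text
clock: 7.85
tcp_pos: [0.4769, -0.2458, 0.159]
orientation: [[-0.972, 0.234, -0.003], [0.234, 0.972, 0.002], [0.003, 0.001, -1.0]]
force: [0.5, 0.2, -4.2]
gripper_width: 0.0553
grip_force: 25.0
```

Request:
apply_moves:
  series:
    - {"dp": [0, 0, 0], "twist": [0, 0, 0], "gripper": 45}
    - {"dp": [0, 0, 0], "twist": [0, 0, 0], "gripper": 45}

```text
clock: 8.1
tcp_pos: [0.4767, -0.2444, 0.1589]
orientation: [[-0.972, 0.234, -0.001], [0.234, 0.972, 0.002], [0.001, 0.002, -1.0]]
force: [-0.2, -0.4, -2.8]
gripper_width: 0.0559
grip_force: 25.0
```

```bash
cat > run3.py <<'E'
from plan import *
s=manip.get_state(); R=s["orientation"]; p=s["tcp_pos"]; print(p,np.degrees(np.arctan2(R[0,1],R[1,1])),R.round(3).tolist())
im=cams.camera("side")
vis=im.copy()
# expected case outline in hand, plus column outline
for b,o,RR in((box(-40,40,-28,28,0,30),p+R@[.0018,0,.0078],R@np.diag([-1,1,-1.])),(box(-40,40,-28,28,0,60),np.array([.474,-.2447,0]),Rz(np.radians(-13.5)))):
    q=proj(b@RR.T+o,"side"); cv2.polylines(vis,[cv2.convexHull(np.round(q*16).astype(np.int32))],True,(255,0,0),1,shift=4)
for k,d in enumerate(finder.trace("case_parked","side")[:3]):
    print(d["conf"],d["extent"]); np.save(f"inhand{k}.npy",d["region"])
    cs,_=cv2.findContours(d["region"].astype(np.uint8),0,1); cv2.drawContours(vis,cs,-1,(0,255,0),1)
cv2.imwrite("pics/inhand.png",cv2.resize(vis[200:320,220:350],None,fx=4.6,fy=4.6,interpolation=0)[...,::-1])
E
python3 run3.py
```

```text
[ 0.47672488 -0.24443771  0.15889833] 13.533345107095158 [[-0.972, 0.234, -0.001], [0.234, 0.972, 0.002], [0.001, 0.002, -1.0]]
0.77 [266.4, 234.3, 38.7, 25.6]
0.63 [271.9, 294.1, 28.6, 11.2]
```

View pics/inhand.png

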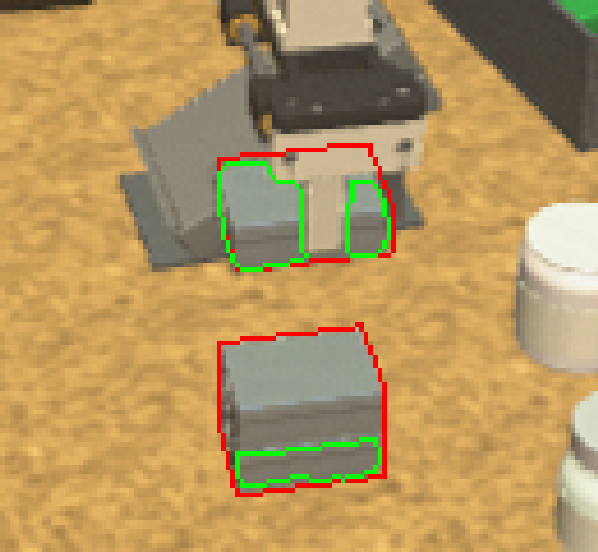

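The in-hand case outline (219–390, 160–270 in the crop) matches the prediction to about 1 px, and the column matches too. Lowering.

Request:
apply_moves:
  series:
    - {"dp": [-0.005, 0, 0.3], "twist": [0, 0, 0], "gripper": 45}
    - {"dp": [0.01, 0, 0.3], "twist": [0, 0, 0], "gripper": 45}
    - {"dp": [0, 0, 0.18], "twist": [0, 0, 0], "gripper": 45}
    - {"dp": [0, 0, 0.06], "twist": [0, 0, 0], "gripper": 45}
    - {"dp": [0, 0, 0], "twist": [0, 0, 0], "gripper": 45}

```text
clock: 8.82
tcp_pos: [0.4769, -0.245, 0.076]
orientation: [[-0.972, 0.234, 0.0], [0.234, 0.972, 0.0], [-0.0, 0.0, -1.0]]
force: [0.8, -0.1, -2.9]
gripper_width: 0.0558
grip_force: 25.0
```

Request:
apply_moves:
  series:
    - {"dp": [0, 0, 0.03], "twist": [0, 0, 0], "gripper": 45}
    - {"dp": [0, 0, 0], "twist": [0, 0, 0], "gripper": 45}

```text
clock: 9.07
tcp_pos: [0.4772, -0.2455, 0.0732]
orientation: [[-0.972, 0.234, 0.001], [0.234, 0.972, -0.0], [-0.001, -0.0, -1.0]]
force: [0.4, -0.1, -3.4]
gripper_width: 0.0558
grip_force: 25.0
```

Request:
apply_moves:
  series:
    - {"dp": [0.01, 0, 0.02], "twist": [0, 0, 0], "gripper": 45}
    - {"dp": [0, 0, 0], "twist": [0, 0, 0], "gripper": 45}

```text
clock: 9.32
tcp_pos: [0.4765, -0.2455, 0.0714]
orientation: [[-0.972, 0.234, 0.001], [0.234, 0.972, -0.001], [-0.001, -0.0, -1.0]]
force: [0.5, 0.5, -0.3]
gripper_width: 0.0557
grip_force: 25.0
```

Request:
apply_moves:
  series:
    - {"dp": [0, 0, 0.02], "twist": [0, 0, 0], "gripper": 45}
    - {"dp": [0, 0, 0], "twist": [0, 0, 0], "gripper": 45}

```text
clock: 9.57
tcp_pos: [0.4767, -0.2456, 0.0709]
orientation: [[-0.972, 0.234, 0.002], [0.234, 0.972, -0.001], [-0.002, -0.001, -1.0]]
force: [-2.7, 1.6, 12.9]
gripper_width: 0.0559
grip_force: 25.0
```

Request:
apply_moves:
  series:
    - {"dp": [0, 0, -0.01], "twist": [0, 0, 0], "gripper": 45}
    - {"dp": [0, 0, 0], "twist": [0, 0, 0], "gripper": 70}
    - {"dp": [0, 0, 0], "twist": [0, 0, 0], "gripper": 80}
    - {"dp": [0, 0, -0.1], "twist": [0, 0, 0], "gripper": 80}
    - {"dp": [0, 0, -0.3], "twist": [0, 0, 0], "gripper": 80}

```text
clock: 10.2
tcp_pos: [0.4749, -0.2443, 0.1091]
orientation: [[-0.972, 0.234, -0.003], [0.234, 0.972, 0.003], [0.004, 0.002, -1.0]]
force: [0.5, -0.0, 1.4]
gripper_width: 0.0798
grip_force: 0.0
```

Request:
apply_moves:
  series:
    - {"dp": [0, 0, -0.4], "twist": [0, 0, 0], "gripper": 93}
    - {"dp": [-0.2, 0.4, -0.2], "twist": [0, 0, 0], "gripper": 93}
    - {"dp": [0, 0.5, 0], "twist": [0, 0, 0], "gripper": 93}
    - {"dp": [0, 0.5, 0], "twist": [0, 0, 0], "gripper": 93}
    - {"dp": [0, 0.5, 0], "twist": [0, 0, 0], "gripper": 93}

```text
clock: 10.82
tcp_pos: [0.5402, -0.0637, 0.1705]
orientation: [[-0.972, 0.234, 0.001], [0.234, 0.972, 0.0], [-0.001, 0.0, -1.0]]
force: [0.4, 0.2, -0.2]
gripper_width: 0.0931
grip_force: 0.0
```

```bash
cat > run4.py <<'E'
from plan import *
S={}
for c in("top","side"):
    S[c]=cams.camera(c)
    for n in("case_parked","case_mid","shoe"):
        for k,d in enumerate(finder.trace(n,c)[:2]): S[f"{c}_{n}_{k}"]=d["region"];print(c,n,k,round(d["conf"],2),np.round(d["extent"]))
np.savez("m2.npz",**S)
v=np.hstack([cv2.resize(S["side"][240:310,250:320],(420,420)),cv2.resize(S["top"][215:275,350:410],(360,420))])
cv2.imwrite("pics/placed.png",v[...,::-1])
E
python3 run4.py
```

```text
top case_parked 0 0.95 [366. 225.  28.  38.]
side case_parked 0 0.75 [267. 263.  37.  25.]
side case_mid 0 0.84 [268. 282.  37.  17.]
side shoe 0 0.52 [280. 206.  19.  16.]
```

View pics/placed.png

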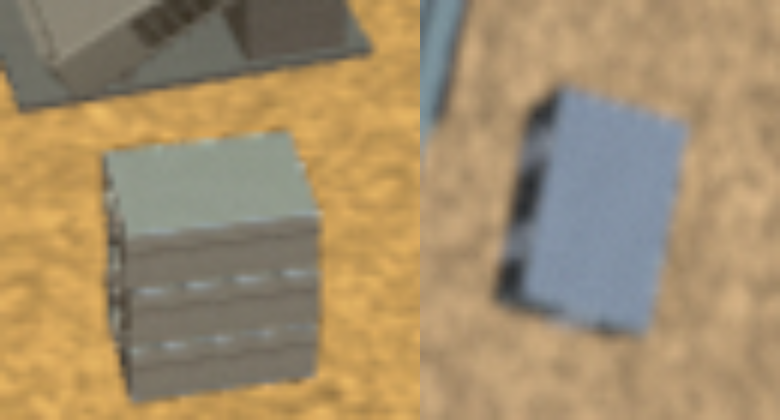

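The three cases are flush in both crops (lid corners near (105,150)–(318,215) in the side view), with no visible offset. Next, the pack.

```bash
python3 - <<'E'
from plan import *
M=np.load("m2.npz")
for c,z0 in(("top",88),("side",0)):
    m=M["top_case_parked_0"] if c=="top" else M["side_case_parked_0"]|M["side_case_mid_0"]; w=window(m)
    f=lambda v:1-iou(sil([box(-40,40,-28,28,z0,90)],np.array([v[0],v[1],0]),Rz(v[2]),c,w),m,w)
    print(c,fit(f,[.474,-.245,-.23],[.006,.006,.1]))
R=toolR(np.radians(-15.7)); plan([.4954,.2903,.15],R,8)
E
```

```text
top (array([ 0.47160367, -0.24529586, -0.23969649]), np.float64(0.10426233487751091))
side (array([ 0.48917787, -0.21365635, -0.21138455]), np.float64(0.2609750603204244))
dp [0.159, 0.42, 0.025] twist [0.0, -0.0, 0.0043]
dp [0.161, 0.42, 0.025] twist [0.0, -0.0, 0.0043]
dp [0.163, 0.419, 0.025] twist [0.0, -0.0, 0.0043]
dp [0.165, 0.418, 0.025] twist [0.0, -0.0, 0.0043]
dp [0.166, 0.417, 0.025] twist [0.0, -0.0, 0.0043]
dp [0.168, 0.417, 0.025] twist [0.0, -0.0, 0.0043]
dp [0.17, 0.416, 0.025] twist [0.0, -0.0, 0.0043]
dp [0.172, 0.415, 0.025] twist [0.0, -0.0, 0.0043]
```

Request:
apply_moves:
  series:
    - {"dp": [0.16, 0.42, 0.0], "twist": [0, 0, 0.004], "gripper": 93}
    - {"dp": [0.16, 0.42, 0.0], "twist": [0, 0, 0.004], "gripper": 93}
    - {"dp": [0.165, 0.42, 0.025], "twist": [0, 0, 0.004], "gripper": 93}
    - {"dp": [0.165, 0.42, 0.025], "twist": [0, 0, 0.004], "gripper": 93}
    - {"dp": [0.165, 0.42, 0.025], "twist": [0, 0, 0.005], "gripper": 93}

```text
clock: 11.85
tcp_pos: [0.5118, 0.1585, 0.1624]
orientation: [[-0.966, 0.258, 0.0], [0.258, 0.966, 0.0], [-0.0, 0.0, -1.0]]
force: [1.1, -0.2, -0.4]
gripper_width: 0.0927
grip_force: 0.0
```

Request:
apply_moves:
  series:
    - {"dp": [0.17, 0.415, 0.025], "twist": [0, 0, 0.005], "gripper": 93}
    - {"dp": [0.17, 0.415, 0.025], "twist": [0, 0, 0.005], "gripper": 93}
    - {"dp": [0.17, 0.415, 0.025], "twist": [0, 0, 0.005], "gripper": 93}
    - {"dp": [0, 0, 0], "twist": [0, 0, 0], "gripper": 93}

```text
clock: 12.35
tcp_pos: [0.4946, 0.2934, 0.1546]
orientation: [[-0.963, 0.269, -0.001], [0.269, 0.963, 0.001], [0.001, 0.001, -1.0]]
force: [0.2, -0.6, 0.0]
gripper_width: 0.0931
grip_force: 0.0
```

```bash
cat > run5.py <<'E'
from plan import *
R=toolR(np.radians(-15.7)); plan([.4954,.2903,.009],R,5)
S={}
for c in("top","side"):
    S[c+"_im"]=cams.camera(c)
    for n in("shoe","mouth","lip"):
        for k,d in enumerate(finder.trace(n,c)[:2] if n=="shoe" else []): S[f"{c}_{n}_{k}"]=d["region"];print(c,n,k,round(d["conf"],2),np.round(d["extent"]))
        for d in finder.pinpoint(n,c)[:2]: print(c,n,d)
np.savez("m3.npz",**S)
E
python3 run5.py
```

```text
dp [-0.003, -0.006, 0.291] twist [0.0001, -0.0001, 0.0004]
dp [-0.003, -0.006, 0.291] twist [0.0001, -0.0001, 0.0004]
dp [-0.003, -0.006, 0.291] twist [0.0001, -0.0001, 0.0004]
dp [-0.003, -0.006, 0.291] twist [0.0001, -0.0001, 0.0004]
dp [-0.003, -0.006, 0.291] twist [0.0001, -0.0001, 0.0004]
top shoe 0 0.83 [290. 191.  14.  22.]
top shoe {'centre': [298.7, 201.0], 'conf': 0.56}
top shoe {'centre': [378.2, 243.4], 'conf': 0.21}
top mouth {'centre': [299.1, 209.0], 'conf': 0.81}
top lip {'centre': [374.8, 246.6], 'conf': 0.22}
side shoe 0 0.54 [278. 208.  21.  12.]
side shoe {'centre': [234.6, 189.8], 'conf': 0.55}
side shoe {'centre': [287.0, 218.4], 'conf': 0.49}
side mouth {'centre': [285.6, 218.5], 'conf': 0.66}
```

Request:
apply_moves:
  series:
    - {"dp": [-0.005, -0.015, 0.35], "twist": [0, 0, 0], "gripper": 93}
    - {"dp": [-0.005, -0.015, 0.35], "twist": [0, 0, 0], "gripper": 93}
    - {"dp": [0, 0, 0.35], "twist": [0, 0, 0], "gripper": 93}
    - {"dp": [0, 0, 0.25], "twist": [0, 0, 0], "gripper": 93}
    - {"dp": [0, 0, 0.12], "twist": [0, 0, 0], "gripper": 93}

```text
clock: 13.48
tcp_pos: [0.4943, 0.2883, 0.0116]
orientation: [[-0.963, 0.271, -0.002], [0.271, 0.963, -0.0], [0.002, -0.001, -1.0]]
force: [-0.4, 0.2, -0.3]
gripper_width: 0.093
grip_force: 0.0
```

Request:
apply_moves:
  series:
    - {"dp": [0, 0, 0], "twist": [0, 0, 0], "gripper": 70}
    - {"dp": [0, 0, 0], "twist": [0, 0, 0], "gripper": 45}
    - {"dp": [0, 0, 0], "twist": [0, 0, 0], "gripper": 45}
    - {"dp": [0, 0, 0], "twist": [0, 0, 0], "gripper": 45}
    - {"dp": [0, 0, 0], "twist": [0, 0, 0], "gripper": 45}
  grip_force: 40

```text
clock: 14.1
tcp_pos: [0.4959, 0.2895, 0.014]
orientation: [[-0.963, 0.271, 0.002], [0.271, 0.963, 0.002], [-0.002, 0.002, -1.0]]
force: [0.2, 2.2, 4.3]
gripper_width: 0.0578
grip_force: 39.9
```

```bash
cat > run6.py <<'E'
from plan import *
M=np.load("m3.npz")
RAIL=[box(-15,40,-20,20,7,11.5)]
def g(v,cs):
    l=0
    for c in cs:
        r=M[c+"_shoe_0"];w=window(r); l+=1-iou(sil(RAIL,v[:3],Rz(YS,np.pi/6),c,w),r,w)
    return l
v,l=fit(lambda v:g(v,("top","side")),SH,[.006]*3);print(v,l)
for d in ("top","side"):
    u,l=fit(lambda u:g([u[0],u[1],SH[2]],(d,)),SH[:2],[.006]*2);print(d,u,l)
print(proj([SH,SH+Rz(YS,np.pi/6)@[-.015,0,0],SH+Rz(YS,np.pi/6)@[-.106,0,0]],"top").round(1),proj([SH,SH+Rz(YS,np.pi/6)@[-.015,0,0]],"side").round(1))
out=[]
R=Rz(YS,np.pi/6)
for c,(x0,y0,w,h),k in(("top",(260,170,80,90),5),("side",(230,180,90,90),5)):
    im=cv2.resize(M[c+"_im"][y0:y0+h,x0:x0+w],None,fx=k,fy=k,interpolation=2)
    def pl(P,col,cl=False):
        q=(proj(np.array(P)/1000.@R.T+SH,c)-[x0,y0]+.5)*k-.5
        cv2.polylines(im,[np.round(q).astype(np.int32)],cl,col,1)
    pl([[-106,56,0],[43.5,56,0],[43.5,-56,0],[-106,-56,0]],(255,0,0),True)
    pl([[-106,56,6],[-106,-56,6]],(255,255,0))
    pl([[43.5,56,30],[43.5,-56,30]],(255,255,0))
    pl([[-15,20,11.5],[40,20,11.5],[40,-20,11.5],[-15,-20,11.5]],(0,255,0),True)
    out.append(im[:450] if im.shape[0]>=450 else im)
cv2.imwrite("pics/ov.png",np.hstack(out)[:,:800,::-1]); print(np.hstack(out).shape)
E
python3 run6.py
```

```text
[ 0.5753603  -0.03227959  0.08765285] 0.2635253439308951
top [ 0.57387619 -0.03178296] 0.11888176621693536
side [ 0.57614572 -0.03301897] 0.124451231150983
[[296.9 203.7]
 [296.  209. ]
 [290.4 240.3]] [[285.4 217.9]
 [281.  220.8]]
(450, 850, 3)
```

View pics/ov.png

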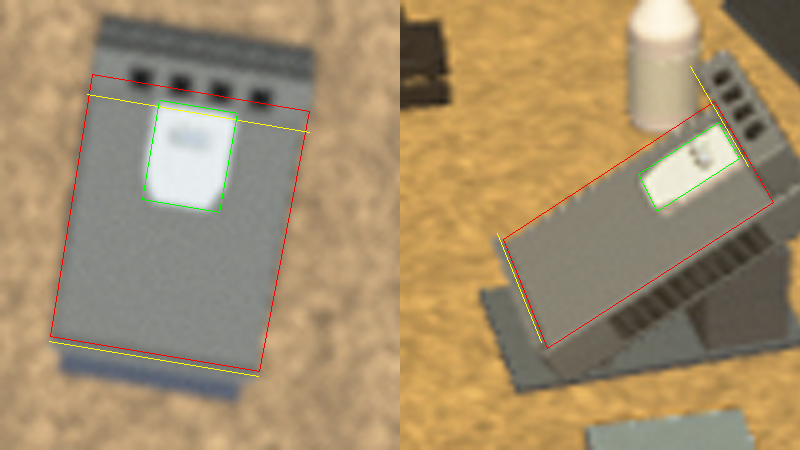

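The overlay matches the face edges and rail to within about 1 px in both views, so the pose estimate holds. I'll lift the pack and take it to hover over the run-in.

```bash
sed -i 's/^SH=.*;/SH=np.array([.5753,-.0322,.0878]);/' plan.py; cat >> plan.py <<'E'
RS=Rz(YS,np.pi/6); TS=toolR(YS,np.pi/6)
def shoe(x,y,z): return SH+RS@(np.array([x,y,z])/1000)
E
python3 - <<'E'
from plan import *
s=manip.get_state();p=s["tcp_pos"];p=np.array([.4951,.2889,.1526]);R0=toolR(np.radians(-15.7))
t=shoe(-70.9,0,72.6);print(t);plan(t,TS,10,(p,R0))
E
```

```text
[ 0.47880166 -0.01691616  0.11522344]
dp [-0.067, -0.299, 0.037] twist [-0.0029, -0.0499, -0.0109]
dp [-0.062, -0.3, 0.04] twist [-0.0029, -0.0499, -0.0109]
dp [-0.056, -0.3, 0.042] twist [-0.0029, -0.0499, -0.0109]
dp [-0.05, -0.301, 0.044] twist [-0.0029, -0.0499, -0.0109]
dp [-0.045, -0.302, 0.045] twist [-0.0029, -0.0499, -0.0109]
dp [-0.039, -0.303, 0.047] twist [-0.0029, -0.0499, -0.0109]
dp [-0.033, -0.303, 0.048] twist [-0.0029, -0.0499, -0.0109]
dp [-0.027, -0.304, 0.048] twist [-0.0029, -0.0499, -0.0109]
dp [-0.021, -0.304, 0.049] twist [-0.0029, -0.0499, -0.0109]
dp [-0.015, -0.304, 0.049] twist [-0.0029, -0.0499, -0.0109]
```

Request:
apply_moves:
  series:
    - {"dp": [0, 0, -0.1], "twist": [0, 0, 0], "gripper": 45}
    - {"dp": [0, 0, -0.3], "twist": [0, 0, 0], "gripper": 45}
    - {"dp": [0, 0, -0.4], "twist": [0, 0, 0], "gripper": 45}
    - {"dp": [0, 0, -0.4], "twist": [0, 0, 0], "gripper": 45}
    - {"dp": [0, 0, -0.2], "twist": [0, 0, 0], "gripper": 45}

```text
clock: 14.72
tcp_pos: [0.4952, 0.2886, 0.1552]
orientation: [[-0.963, 0.27, 0.001], [0.27, 0.963, 0.001], [-0.001, 0.001, -1.0]]
force: [-0.7, -0.3, -3.5]
gripper_width: 0.0576
grip_force: 39.9
```

Request:
apply_moves:
  series:
    - {"dp": [-0.067, -0.3, 0.035], "twist": [-0.003, -0.05, -0.011], "gripper": 45}
    - {"dp": [-0.062, -0.3, 0.035], "twist": [-0.003, -0.05, -0.011], "gripper": 45}
    - {"dp": [-0.056, -0.3, 0.04], "twist": [-0.003, -0.05, -0.011], "gripper": 45}
    - {"dp": [-0.05, -0.3, 0.045], "twist": [-0.003, -0.05, -0.011], "gripper": 45}
    - {"dp": [-0.045, -0.3, 0.045], "twist": [-0.003, -0.05, -0.011], "gripper": 45}

```text
clock: 15.35
tcp_pos: [0.4855, 0.1348, 0.1344]
orientation: [[-0.943, 0.213, 0.254], [0.207, 0.977, -0.048], [-0.258, 0.007, -0.966]]
force: [0.4, 0.0, -4.0]
gripper_width: 0.058
grip_force: 39.9
```

Request:
apply_moves:
  series:
    - {"dp": [-0.04, -0.3, 0.045], "twist": [-0.003, -0.05, -0.011], "gripper": 45}
    - {"dp": [-0.033, -0.305, 0.05], "twist": [-0.003, -0.05, -0.011], "gripper": 45}
    - {"dp": [-0.027, -0.305, 0.05], "twist": [-0.003, -0.05, -0.011], "gripper": 45}
    - {"dp": [-0.02, -0.305, 0.05], "twist": [-0.003, -0.05, -0.011], "gripper": 45}
    - {"dp": [-0.015, -0.305, 0.05], "twist": [-0.003, -0.05, -0.011], "gripper": 45}

```text
clock: 15.98
tcp_pos: [0.4777, -0.0147, 0.1152]
orientation: [[-0.858, 0.154, 0.49], [0.135, 0.988, -0.075], [-0.496, 0.002, -0.869]]
force: [2.2, 1.3, -4.1]
gripper_width: 0.0576
grip_force: 39.9
```

Request:
apply_moves:
  series:
    - {"dp": [0, 0, 0], "twist": [0, 0, 0], "gripper": 45}
    - {"dp": [0, 0, 0], "twist": [0, 0, 0], "gripper": 45}

```text
clock: 16.23
tcp_pos: [0.4787, -0.0141, 0.1157]
orientation: [[-0.858, 0.156, 0.489], [0.137, 0.988, -0.075], [-0.495, 0.003, -0.869]]
force: [0.1, -0.3, -3.4]
gripper_width: 0.0579
grip_force: 39.9
```

```bash
cat > run7.py <<'E'
from plan import *
plan(shoe(-70.9,0,16.6),TS,3)
s=manip.get_state();p=s["tcp_pos"];R=s["orientation"]
print("shoe xyz of tcp mm",((p-SH)@RS*1000).round(1),"rot err deg",np.degrees(Ro.from_matrix(TS.T@R).as_rotvec()).round(2),"F in shoe",(s["force"]@RS).round(1),s["clock"])
E
python3 run7.py; cat >run8.py <<'E'
from plan import *
s=manip.get_state();p=s["tcp_pos"];R=s["orientation"]
out=[]
for c,(x0,y0,w,h) in(("top",(250,170,100,110)),("side",(220,170,100,110))):
    k=4; im=cv2.resize(cams.camera(c)[y0:y0+h,x0:x0+w],None,fx=k,fy=k,interpolation=2)
    RR=R@np.diag([-1,1,-1.]); o=p+RR@[.0099,0,-.0126]
    for b in [box(-42.5,17.5,-29,29,0,50),box(17.5,42.5,-29,29,0,36)]:
        q=(proj(b@RR.T+o,c)-[x0,y0]+.5)*k-.5; cv2.polylines(im,[cv2.convexHull(np.round(q).astype(np.int32))],True,(255,0,0),1)
    out.append(im)
cv2.imwrite("pics/hover.png",np.hstack(out)[...,::-1])
E
python3 run8.py
```

```text
dp [-0.002, -0.01, 0.189] twist [0.0009, -0.0019, -0.0005]
dp [-0.001, -0.01, 0.189] twist [0.0009, -0.0019, -0.0005]
dp [-0.001, -0.009, 0.189] twist [0.0009, -0.0019, -0.0005]
shoe xyz of tcp mm [-71.1   2.7  73.2] rot err deg [-0.16  0.33  0.09] F in shoe [-1.5 -0.3 -3. ] 16.225
```

View pics/hover.png

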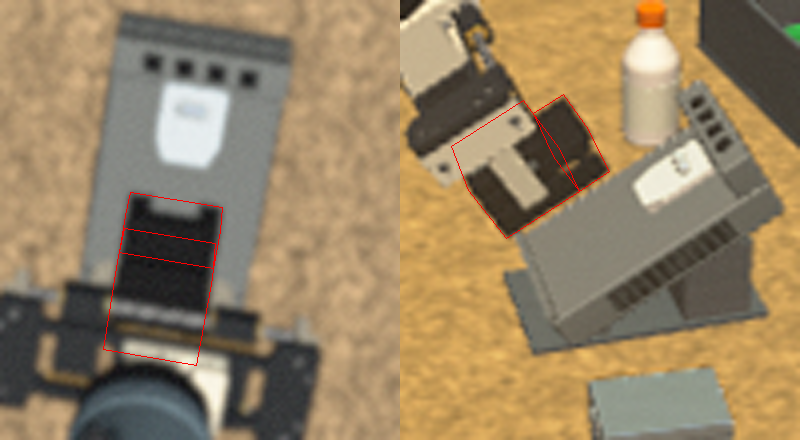

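The held pack matches the predicted outline: nose at about (177,200) in the top half and (605,165) in the side half. It sits about 2.5 mm to the left of the rail axis, so I'll correct that and lower.

Request:
apply_moves:
  series:
    - {"dp": [0, -0.01, 0.2], "twist": [0.001, -0.002, -0.001], "gripper": 45}
    - {"dp": [0, -0.01, 0.2], "twist": [0.001, -0.002, 0], "gripper": 45}
    - {"dp": [0, -0.005, 0.12], "twist": [0, -0.001, 0], "gripper": 45}
    - {"dp": [0, 0, 0.03], "twist": [0, 0, 0], "gripper": 45}
    - {"dp": [0, 0, 0], "twist": [0, 0, 0], "gripper": 45}

```text
clock: 16.95
tcp_pos: [0.5066, -0.0212, 0.072]
orientation: [[-0.857, 0.153, 0.492], [0.134, 0.988, -0.074], [-0.497, 0.002, -0.868]]
force: [-0.1, 0.0, -4.2]
gripper_width: 0.0579
grip_force: 39.9
```

```bash
python3 run7.py|tail -1
```

```text
shoe xyz of tcp mm [-68.2   0.1  21.1] rot err deg [-0.21  0.18 -0.11] F in shoe [-2.2  0.  -3.5] 16.95
```

Request:
apply_moves:
  series:
    - {"dp": [0.025, 0, 0], "twist": [0.002, 0, 0], "gripper": 45}
    - {"dp": [0, 0, 0.02], "twist": [0, 0, 0], "gripper": 45}
    - {"dp": [0, 0, 0.02], "twist": [0, 0, 0], "gripper": 45}
    - {"dp": [0, 0, 0], "twist": [0, 0, 0], "gripper": 45}

```text
clock: 17.45
tcp_pos: [0.5063, -0.0226, 0.07]
orientation: [[-0.859, 0.154, 0.488], [0.135, 0.988, -0.075], [-0.494, 0.002, -0.869]]
force: [-0.7, 0.6, -3.7]
gripper_width: 0.058
grip_force: 39.9
```

```bash
python3 run7.py|tail -1
```

```text
shoe xyz of tcp mm [-69.2  -1.3  19.4] rot err deg [-0.16  0.39 -0.04] F in shoe [-2.5  0.4 -2.8] 17.45
```

Request:
apply_moves:
  series:
    - {"dp": [0, 0, 0], "twist": [0, 0, 0], "gripper": 45}
    - {"dp": [0, 0, 0], "twist": [0, 0, 0], "gripper": 45}

```text
clock: 17.7
tcp_pos: [0.5061, -0.0225, 0.0699]
orientation: [[-0.859, 0.154, 0.488], [0.135, 0.988, -0.074], [-0.494, 0.002, -0.87]]
force: [-0.4, -0.3, -3.0]
gripper_width: 0.0578
grip_force: 39.9
```

```bash
python3 run7.py|tail -1; python3 - <<'E'
from plan import *
for i in range(6):
    cams.camera("side"); s=manip.get_state(); print(((s["tcp_pos"]-SH)@RS*1000).round(1),s["q"].round(4),(s["force"]@RS).round(1))
E
```

```text
shoe xyz of tcp mm [-69.5  -1.2  19.4] rot err deg [-0.16  0.4  -0.05] F in shoe [-1.8 -0.4 -2.4] 17.7
[-69.4  -1.2  19.4] [-0.3308  0.1413  2.2889  0.416   0.22   -2.1302] [-1.5 -0.2 -2.9]
[-69.5  -1.2  19.4] [-0.3307  0.1413  2.289   0.416   0.22   -2.1302] [-2.2  0.1 -3.2]
[-69.4  -1.2  19.4] [-0.3308  0.1412  2.2889  0.416   0.22   -2.1302] [-1.5 -0.2 -3.1]
[-69.4  -1.2  19.4] [-0.3307  0.1413  2.2889  0.416   0.22   -2.1302] [-1.6 -0.2 -3.5]
[-69.5  -1.1  19.4] [-0.3307  0.1413  2.2889  0.416   0.22   -2.1302] [-1.9 -0.4 -3.2]
[-69.4  -1.2  19.4] [-0.3307  0.1412  2.2889  0.416   0.22   -2.1302] [-2.   0.4 -2.7]
```

Joint 5 is at its lower limit (0.22), so I can't lay the pack on the run-in with the tool square to the slope. I'll set the pack down on the bench and regrasp with the tool leaning about 18° relative to the pack, so it ends up tilted only about 12° on the slope.

Request:
apply_moves:
  series:
    - {"dp": [0, 0, -0.3], "twist": [0, 0, 0], "gripper": 45}
    - {"dp": [0, 0, -0.3], "twist": [0, 0.05, 0], "gripper": 45}
    - {"dp": [0, 0.3, -0.1], "twist": [0, 0.1, 0], "gripper": 45}
    - {"dp": [0, 0.4, 0], "twist": [0, 0.1, 0], "gripper": 45}

```text
clock: 18.5
tcp_pos: [0.484, 0.0516, 0.1332]
orientation: [[-0.955, 0.157, 0.25], [0.152, 0.988, -0.039], [-0.253, 0.001, -0.967]]
force: [0.6, -0.5, -5.5]
gripper_width: 0.0579
grip_force: 39.9
```

```bash
python3 - <<'E'
from plan import *
s=manip.get_state();print(s["q"].round(2),s["clock"])
plan([.46,.15,.06],toolR(YS),5)
E
```

```text
[-0.12  0.08  2.02 -0.01  0.79 -1.52] 18.5
dp [0.113, 0.187, 0.122] twist [0.0001, 0.0489, -0.0001]
dp [0.106, 0.187, 0.128] twist [0.0001, 0.0489, -0.0001]
dp [0.1, 0.187, 0.133] twist [0.0001, 0.0489, -0.0001]
dp [0.093, 0.187, 0.138] twist [0.0001, 0.0489, -0.0001]
dp [0.086, 0.187, 0.142] twist [0.0001, 0.0489, -0.0001]
```

Request:
apply_moves:
  series:
    - {"dp": [0.09, 0.38, 0.03], "twist": [0, 0.049, 0], "gripper": 45}
    - {"dp": [0.09, 0.38, 0.06], "twist": [0, 0.049, 0], "gripper": 45}
    - {"dp": [0.1, 0.17, 0.16], "twist": [0, 0.049, 0], "gripper": 45}
    - {"dp": [0.1, 0, 0.2], "twist": [0, 0.049, 0], "gripper": 45}
    - {"dp": [0.1, 0, 0.2], "twist": [0, 0.049, 0], "gripper": 45}

```text
clock: 19.12
tcp_pos: [0.4584, 0.1507, 0.0592]
orientation: [[-0.988, 0.153, -0.002], [0.153, 0.988, 0.003], [0.002, 0.002, -1.0]]
force: [-0.6, 0.7, -3.0]
gripper_width: 0.058
grip_force: 39.9
```

```bash
python3 - <<'E'
from plan import *
plan([.46,.15,.018],toolR(YS),2)
E
```

```text
dp [-0.009, -0.003, 0.206] twist [0.0012, -0.001, 0.0015]
dp [-0.009, -0.002, 0.206] twist [0.0012, -0.001, 0.0015]
```

Request:
apply_moves:
  series:
    - {"dp": [0, 0, 0.25], "twist": [0.001, -0.001, 0], "gripper": 45}
    - {"dp": [0, 0, 0.15], "twist": [0.001, -0.001, 0], "gripper": 45}
    - {"dp": [0, 0, 0.03], "twist": [0, 0, 0], "gripper": 45}
    - {"dp": [0, 0, 0], "twist": [0, 0, 0], "gripper": 45}

```text
clock: 19.62
tcp_pos: [0.4585, 0.1502, 0.017]
orientation: [[-0.988, 0.154, 0.001], [0.154, 0.988, 0.0], [-0.001, 0.0, -1.0]]
force: [-0.3, 0.8, -3.4]
gripper_width: 0.0577
grip_force: 39.9
```

Request:
apply_moves:
  series:
    - {"dp": [0, 0, 0.025], "twist": [0, 0, 0], "gripper": 45}
    - {"dp": [0, 0, 0.01], "twist": [0, 0, 0], "gripper": 45}
    - {"dp": [0, 0, 0], "twist": [0, 0, 0], "gripper": 45}

```text
clock: 20.0
tcp_pos: [0.4586, 0.1502, 0.014]
orientation: [[-0.988, 0.154, 0.002], [0.154, 0.988, 0.0], [-0.002, 0.0, -1.0]]
force: [-1.6, -1.3, 3.6]
gripper_width: 0.0578
grip_force: 39.9
```

Request:
apply_moves:
  series:
    - {"dp": [0, 0, 0], "twist": [0, 0, 0], "gripper": 85}
    - {"dp": [0, 0, 0], "twist": [0, 0, 0], "gripper": 85}
    - {"dp": [-0.07, 0, 0], "twist": [0, 0.1, 0], "gripper": 85}
    - {"dp": [0, 0, 0], "twist": [0, 0.1, 0], "gripper": 85}
    - {"dp": [0, 0, 0], "twist": [0, 0.1, 0], "gripper": 85}

```text
clock: 20.62
tcp_pos: [0.4656, 0.1491, 0.0136]
orientation: [[-0.939, 0.154, -0.307], [0.146, 0.988, 0.048], [0.311, 0.0, -0.95]]
force: [-0.5, -0.1, -0.2]
gripper_width: 0.0855
grip_force: 0.0
```

Request:
apply_moves:
  series:
    - {"dp": [0, 0, 0.015], "twist": [0, 0, 0], "gripper": 45}
    - {"dp": [0, 0, 0], "twist": [0, 0, 0], "gripper": 45}
    - {"dp": [0, 0, 0], "twist": [0, 0, 0], "gripper": 45}
    - {"dp": [0, 0, 0], "twist": [0, 0, 0], "gripper": 45}
    - {"dp": [0, 0, 0], "twist": [0, 0, 0], "gripper": 45}
  grip_force: 50

```text
clock: 21.25
tcp_pos: [0.4638, 0.1494, 0.0121]
orientation: [[-0.94, 0.154, -0.305], [0.146, 0.988, 0.048], [0.309, -0.0, -0.951]]
force: [-2.8, 1.5, 1.0]
gripper_width: 0.0577
grip_force: 49.9
```

```bash
python3 - <<'E'
from plan import *
s=manip.get_state();print(s["q"].round(2),s["tcp_pos"],s["clock"])
p=s["tcp_pos"]; o=np.array([.4586,.1502,0])+Rz(YS)@[.0099,0,0]; print("tcp in pack",(p-o)@Rz(YS),"rel lean",np.degrees(np.arcsin(s["orientation"][0,2]/np.cos(YS))))
E
```

```text
[ 0.04  0.56  1.68  0.06  1.21 -1.41] [0.46379539 0.14941216 0.01214851] 21.25
tcp in pack [-4.64532617e-03  3.45961392e-05  1.21485053e-02] rel lean -18.015537715406683
```

```bash
cat >> plan.py <<'E'
TS=toolR(YS,np.radians(11.98))
def tcp_at(x,y,z): return shoe(x-4.6,y,z+12.1)   # pack origin in shoe, mm
E
cat > run7.py <<'E'
import sys
from plan import *
s=manip.get_state();p=s["tcp_pos"];R=s["orientation"]
print("pack xyz mm",((p-SH)@RS*1000+[4.6,0,-12.1]).round(1),"rot err deg",np.degrees(Ro.from_matrix(TS.T@R).as_rotvec()).round(2),"F shoe",(s["force"]@RS).round(1),"T",(s["ft_torque"]@RS).round(2),s["clock"],"q5",s["q"][4].round(2),"g",s["grip_force"].round(1))
if len(sys.argv)>1:
    a=[float(x) for x in sys.argv[1:]]; plan(tcp_at(*a[:3]),TS,int(a[3]))
print("slide +10mm dp",(R.T@RS[:,0]*.1).round(4),"normal -10mm",(-R.T@RS[:,2]*.1).round(4))
E

```

Request:
apply_moves:
  series:
    - {"dp": [0, 0, -0.15], "twist": [0, 0, 0], "gripper": 45}
    - {"dp": [0, 0, -0.4], "twist": [0, 0, 0], "gripper": 45}
    - {"dp": [0, 0, -0.5], "twist": [0, 0, 0], "gripper": 45}
    - {"dp": [0, 0, 0], "twist": [0, 0, 0], "gripper": 45}

```text
clock: 21.75
tcp_pos: [0.5009, 0.1439, 0.1157]
orientation: [[-0.943, 0.155, -0.295], [0.147, 0.988, 0.048], [0.299, 0.002, -0.954]]
force: [-0.4, 0.8, -5.3]
gripper_width: 0.0579
grip_force: 49.9
```

```bash
python3 run7.py -61 0 50 6
```

```text
Traceback (most recent call last):
  File "run7.py", line 4, in <module>
    print("pack xyz mm",((p-SH)@RS*1000+[4.6,0,-12.1]).round(1),"rot err deg",np.degrees(Ro.from_matrix(TS.T@R).as_rotvec()).round(2),"F shoe",(s["force"]@RS).round(1),"T",(s["ft_torque"]@RS).round(2),s["clock"],"q5",s["q"][4].round(2),"g",s["grip_force"].round(1))
                                                                                                                                                                                                                                                ^^^^^^^^^^^^^^^^^^^^^
AttributeError: 'float' object has no attribute 'round'
```

```bash
sed -i 's/s\["grip_force"\].round(1)/round(s["grip_force"],1)/' run7.py; python3 run7.py -61 0 50 6
```

```text
pack xyz mm [-68.9 162.3  62.6] rot err deg [-0.09 29.37 -0.11] F shoe [-3.1  0.7 -4.3] T [-0.02 -0.32 -0.03] 21.75 q5 1.45 g 49.9
dp [-0.024, -0.271, 0.004] twist [0.0003, -0.0816, 0.0003]
dp [-0.023, -0.271, 0.006] twist [0.0003, -0.0816, 0.0003]
dp [-0.023, -0.271, 0.008] twist [0.0003, -0.0816, 0.0003]
dp [-0.022, -0.271, 0.01] twist [0.0003, -0.0816, 0.0003]
dp [-0.021, -0.271, 0.012] twist [0.0003, -0.0816, 0.0003]
dp [-0.02, -0.271, 0.014] twist [0.0003, -0.0816, 0.0003]
slide +10mm dp [-0.0677 -0.0001 -0.0736] normal -10mm [-0.0736 -0.0002  0.0677]
```

Request:
apply_moves:
  series:
    - {"dp": [-0.024, -0.27, 0.004], "twist": [0, -0.082, 0], "gripper": 45}
    - {"dp": [-0.023, -0.27, 0.005], "twist": [0, -0.082, 0], "gripper": 45}
    - {"dp": [-0.023, -0.27, 0.008], "twist": [0, -0.082, 0], "gripper": 45}
    - {"dp": [-0.022, -0.27, 0.01], "twist": [0, -0.082, 0], "gripper": 45}
    - {"dp": [-0.021, -0.27, 0.012], "twist": [0, -0.082, 0], "gripper": 45}

```text
clock: 22.38
tcp_pos: [0.4849, 0.0086, 0.1053]
orientation: [[-0.981, 0.154, 0.114], [0.153, 0.988, -0.018], [-0.116, -0.0, -0.993]]
force: [0.9, -0.4, -3.7]
gripper_width: 0.0577
grip_force: 49.9
```

Request:
apply_moves:
  series:
    - {"dp": [-0.02, -0.275, 0.015], "twist": [0, -0.082, 0], "gripper": 45}
    - {"dp": [0, 0, 0], "twist": [0, 0, 0], "gripper": 45}
    - {"dp": [0, 0, 0], "twist": [0, 0, 0], "gripper": 45}

```text
clock: 22.75
tcp_pos: [0.4837, -0.0182, 0.1046]
orientation: [[-0.968, 0.155, 0.196], [0.152, 0.988, -0.03], [-0.198, 0.0, -0.98]]
force: [0.5, 0.8, -3.1]
gripper_width: 0.058
grip_force: 49.9
```

```bash
python3 run7.py -61 0 6 3
```

```text
pack xyz mm [-67.3  -0.5  48.8] rot err deg [-0.04  0.54 -0.08] F shoe [-1.3  0.9 -2.9] T [ 0.07  0.21 -0.  ] 22.75 q5 0.78 g 49.9
dp [-0.065, 0.001, 0.128] twist [0.0002, -0.003, 0.0004]
dp [-0.065, 0.001, 0.129] twist [0.0002, -0.003, 0.0004]
dp [-0.064, 0.001, 0.129] twist [0.0002, -0.003, 0.0004]
slide +10mm dp [-0.0948 -0.0001 -0.0318] normal -10mm [-0.0318 -0.0001  0.0948]
```

Request:
apply_moves:
  series:
    - {"dp": [-0.065, 0, 0.13], "twist": [0, -0.003, 0], "gripper": 45}
    - {"dp": [-0.065, 0, 0.13], "twist": [0, -0.003, 0], "gripper": 45}
    - {"dp": [-0.065, 0, 0.13], "twist": [0, -0.003, 0], "gripper": 45}
    - {"dp": [0, 0, 0], "twist": [0, 0, 0], "gripper": 45}
    - {"dp": [0, 0, 0], "twist": [0, 0, 0], "gripper": 45}

```text
clock: 23.38
tcp_pos: [0.5108, -0.0224, 0.0704]
orientation: [[-0.966, 0.154, 0.206], [0.151, 0.988, -0.032], [-0.208, 0.0, -0.978]]
force: [-0.5, 0.8, -4.4]
gripper_width: 0.0577
grip_force: 49.9
```

```bash
python3 run7.py -61 0 2 2; python3 - <<'E'
from plan import *
s=manip.get_state();p=s["tcp_pos"];R=s["orientation"]
out=[]
for c,(x0,y0,w,h) in(("top",(250,170,100,110)),("side",(220,170,100,110))):
    k=4; im=cv2.resize(cams.camera(c)[y0:y0+h,x0:x0+w],None,fx=k,fy=k,interpolation=2)
    RR=R@TS.T@RS; o=p+RR@[.0046,0,-.0121]
    for b in [box(-42.5,17.5,-29,29,0,50),box(17.5,42.5,-29,29,0,36)]:
        q=(proj(b@RR.T+o,c)-[x0,y0]+.5)*k-.5; cv2.polylines(im,[cv2.convexHull(np.round(q).astype(np.int32))],True,(255,0,0),1)
    out.append(im)
cv2.imwrite("pics/hover2.png",np.hstack(out)[...,::-1])
E
```

```text
pack xyz mm [-60.7  -0.4   5.4] rot err deg [-0.03 -0.04 -0.14] F shoe [-2.7  0.7 -3.5] T [0.01 0.19 0.01] 23.375 q5 0.69 g 49.9
dp [-0.004, 0.002, 0.017] twist [0.0003, 0.0003, 0.0012]
dp [-0.004, 0.002, 0.017] twist [0.0003, 0.0003, 0.0012]
slide +10mm dp [-0.0951 -0.0002 -0.0309] normal -10mm [-0.0309 -0.0001  0.0951]
```

View pics/hover2.png

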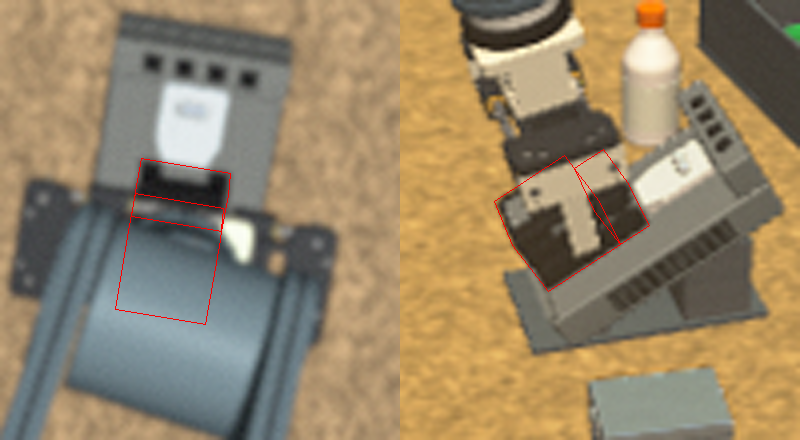

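The pack is aligned just below the mouth: nose near (184,175) in the top half, and the underside parallel to the face in the side half. Lowering until contact.

Request:
apply_moves:
  series:
    - {"dp": [-0.01, 0.003, 0.025], "twist": [0, 0, 0.002], "gripper": 45}
    - {"dp": [-0.003, 0, 0.01], "twist": [0, 0, 0], "gripper": 45}
    - {"dp": [0, 0, 0], "twist": [0, 0, 0], "gripper": 45}

```text
clock: 23.85
tcp_pos: [0.513, -0.0226, 0.0676]
orientation: [[-0.966, 0.156, 0.207], [0.153, 0.988, -0.032], [-0.209, 0.0, -0.978]]
force: [-0.3, 0.5, -3.1]
gripper_width: 0.0576
grip_force: 49.9
```

```bash
python3 run7.py
```

```text
pack xyz mm [-60.1  -0.3   2. ] rot err deg [-0.02 -0.11 -0.  ] F shoe [-1.9  0.5 -2.5] T [ 0.03  0.22 -0.04] 23.85 q5 0.68 g 49.9
slide +10mm dp [-0.0952  0.     -0.0308] normal -10mm [-0.0308 -0.      0.0952]
```

Request:
apply_moves:
  series:
    - {"dp": [-0.005, 0, 0.014], "twist": [0, 0, 0], "gripper": 45}
    - {"dp": [0, 0, 0], "twist": [0, 0, 0], "gripper": 45}

```text
clock: 24.1
tcp_pos: [0.5137, -0.0227, 0.0662]
orientation: [[-0.966, 0.156, 0.207], [0.153, 0.988, -0.032], [-0.209, 0.0, -0.978]]
force: [-0.1, -1.4, -3.7]
gripper_width: 0.0578
grip_force: 49.9
```

```bash
python3 run7.py
```

```text
pack xyz mm [-60.1  -0.3   0.4] rot err deg [-0.02 -0.09 -0.  ] F shoe [-1.8 -1.4 -3.3] T [ 0.03  0.23 -0.  ] 24.1 q5 0.68 g 49.9
slide +10mm dp [-0.0951  0.     -0.0308] normal -10mm [-0.0308 -0.      0.0951]
```

Request:
apply_moves:
  series:
    - {"dp": [-0.003, 0, 0.01], "twist": [0, 0, 0], "gripper": 45}
    - {"dp": [0, 0, 0], "twist": [0, 0, 0], "gripper": 45}

```text
clock: 24.35
tcp_pos: [0.5142, -0.0228, 0.0653]
orientation: [[-0.966, 0.156, 0.207], [0.153, 0.988, -0.032], [-0.209, 0.0, -0.978]]
force: [0.2, -0.2, -4.2]
gripper_width: 0.0576
grip_force: 49.9
```

```bash
python3 run7.py
```

```text
pack xyz mm [-60.2  -0.3  -0.6] rot err deg [-0.03 -0.09 -0.01] F shoe [-1.9 -0.1 -3.8] T [ 0.01  0.2  -0.06] 24.35 q5 0.68 g 49.9
slide +10mm dp [-0.0951  0.     -0.0308] normal -10mm [-0.0308 -0.      0.0951]
```

No contact yet, so I'll keep going in 0.7 mm steps. The earlier case touch also suggested the face is about 3 mm lower than estimated.

Request:
apply_moves:
  series:
    - {"dp": [-0.003, 0, 0.01], "twist": [0, 0, 0], "gripper": 45}
    - {"dp": [0, 0, 0], "twist": [0, 0, 0], "gripper": 45}

```text
clock: 24.6
tcp_pos: [0.5147, -0.0229, 0.0644]
orientation: [[-0.966, 0.156, 0.207], [0.153, 0.988, -0.032], [-0.209, 0.0, -0.978]]
force: [-0.5, -0.2, -3.1]
gripper_width: 0.0576
grip_force: 49.9
```

Request:
apply_moves:
  series:
    - {"dp": [-0.002, 0, 0.007], "twist": [0, 0, 0], "gripper": 45}
    - {"dp": [0, 0, 0], "twist": [0, 0, 0], "gripper": 45}

```text
clock: 24.85
tcp_pos: [0.5148, -0.0228, 0.0643]
orientation: [[-0.966, 0.156, 0.207], [0.153, 0.988, -0.032], [-0.209, 0.0, -0.978]]
force: [-5.9, 1.3, 5.1]
gripper_width: 0.0576
grip_force: 49.9
```

```bash
python3 run7.py
```

```text
pack xyz mm [-60.1  -0.2  -1.8] rot err deg [-0.02 -0.09 -0.01] F shoe [-2.7  0.4  7.5] T [-0.14  0.73  0.04] 24.85 q5 0.68 g 49.9
slide +10mm dp [-0.0951 -0.     -0.0308] normal -10mm [-0.0308 -0.      0.0951]
```

Request:
apply_moves:
  series:
    - {"dp": [0.003, 0, -0.01], "twist": [0, 0, 0], "gripper": 45}
    - {"dp": [-0.048, 0, -0.0155], "twist": [0, 0, 0], "gripper": 45}
    - {"dp": [-0.048, 0, -0.0155], "twist": [0, 0, 0], "gripper": 45}
    - {"dp": [0, 0, 0], "twist": [0, 0, 0], "gripper": 45}

```text
clock: 25.35
tcp_pos: [0.5241, -0.0245, 0.0701]
orientation: [[-0.966, 0.156, 0.208], [0.153, 0.988, -0.033], [-0.21, 0.0, -0.978]]
force: [-0.3, 0.7, -4.6]
gripper_width: 0.0579
grip_force: 49.9
```

```bash
python3 run7.py
```

```text
pack xyz mm [-49.   -0.4  -1.5] rot err deg [-0.02 -0.17 -0.  ] F shoe [-2.6  0.7 -3.8] T [ 0.01  0.25 -0.03] 25.35 q5 0.7 g 49.9
slide +10mm dp [-0.0952  0.     -0.0307] normal -10mm [-0.0307 -0.      0.0952]
```

Request:
apply_moves:
  series:
    - {"dp": [-0.048, 0, -0.015], "twist": [0, 0, 0], "gripper": 45}
    - {"dp": [-0.048, 0, -0.015], "twist": [0, 0, 0], "gripper": 45}
    - {"dp": [0, 0, 0], "twist": [0, 0, 0], "gripper": 45}

```text
clock: 25.72
tcp_pos: [0.5326, -0.0257, 0.0751]
orientation: [[-0.966, 0.156, 0.208], [0.153, 0.988, -0.032], [-0.21, 0.0, -0.978]]
force: [-0.5, -0.6, -3.9]
gripper_width: 0.0578
grip_force: 49.9
```

```bash
python3 run7.py
```

```text
pack xyz mm [-39.2  -0.3  -1.5] rot err deg [-0.02 -0.15 -0.01] F shoe [-2.3 -0.7 -3.2] T [ 0.05  0.22 -0.03] 25.725 q5 0.72 g 49.9
slide +10mm dp [-0.0952 -0.     -0.0307] normal -10mm [-0.0307 -0.      0.0952]
```

Request:
apply_moves:
  series:
    - {"dp": [-0.06, 0, -0.0195], "twist": [0, 0, 0], "gripper": 45}
    - {"dp": [-0.06, 0, -0.0195], "twist": [0, 0, 0], "gripper": 45}
    - {"dp": [-0.04, 0, -0.013], "twist": [0, 0, 0], "gripper": 45}
    - {"dp": [0, 0, 0], "twist": [0, 0, 0], "gripper": 45}

```text
clock: 26.22
tcp_pos: [0.5468, -0.0278, 0.0835]
orientation: [[-0.966, 0.156, 0.208], [0.153, 0.988, -0.032], [-0.21, 0.001, -0.978]]
force: [-0.1, 1.1, -3.4]
gripper_width: 0.0579
grip_force: 49.9
```

```bash
python3 run7.py
```

```text
pack xyz mm [-22.5  -0.1  -1.4] rot err deg [-0.03 -0.15 -0.01] F shoe [-2.   1.1 -2.8] T [ 0.26  0.16 -0.09] 26.225 q5 0.75 g 49.9
slide +10mm dp [-0.0952  0.     -0.0307] normal -10mm [-0.0307 -0.0001  0.0952]
```

Sliding freely on the rail so far. Next is the detent zone.

Request:
apply_moves:
  series:
    - {"dp": [-0.038, 0, -0.0125], "twist": [0, 0, 0], "gripper": 45}
    - {"dp": [-0.038, 0, -0.0125], "twist": [0, 0, 0], "gripper": 45}
    - {"dp": [-0.038, 0, -0.0125], "twist": [0, 0, 0], "gripper": 45}
    - {"dp": [0, 0, 0], "twist": [0, 0, 0], "gripper": 45}

```text
clock: 26.72
tcp_pos: [0.5554, -0.0291, 0.0888]
orientation: [[-0.966, 0.156, 0.204], [0.153, 0.988, -0.032], [-0.207, 0.001, -0.978]]
force: [-4.2, 3.2, -2.5]
gripper_width: 0.0579
grip_force: 49.9
```

```bash
python3 run7.py
```

```text
pack xyz mm [-12.3  -0.   -1.1] rot err deg [-0.04  0.05 -0.02] F shoe [-5.3  2.5  0.2] T [ 0.23  0.91 -0.11] 26.725 q5 0.77 g 49.9
slide +10mm dp [-0.0951 -0.     -0.031 ] normal -10mm [-0.031  -0.0001  0.0951]
```

Request:
apply_moves:
  series:
    - {"dp": [-0.04, 0.002, -0.013], "twist": [0, 0, 0], "gripper": 45}
    - {"dp": [-0.04, 0.002, -0.013], "twist": [0, 0, 0], "gripper": 45}
    - {"dp": [0, 0, 0], "twist": [0, 0, 0], "gripper": 45}

```text
clock: 27.1
tcp_pos: [0.5655, -0.0306, 0.0945]
orientation: [[-0.965, 0.156, 0.21], [0.153, 0.988, -0.033], [-0.213, 0.0, -0.977]]
force: [1.8, 1.2, -0.4]
gripper_width: 0.0576
grip_force: 49.9
```

```bash
python3 run7.py
```

```text
pack xyz mm [-0.7  0.1 -1.4] rot err deg [-0.02 -0.3   0.01] F shoe [ 1.2  1.5 -1.1] T [ 0.31 -0.17 -0.08] 27.1 q5 0.79 g 49.9
slide +10mm dp [-0.0953  0.     -0.0304] normal -10mm [-0.0304 -0.      0.0953]
```

Request:
apply_moves:
  series:
    - {"dp": [-0.0095, 0, -0.003], "twist": [0, 0, 0], "gripper": 45}
    - {"dp": [0, 0, 0], "twist": [0, 0, 0], "gripper": 45}

```text
clock: 27.35
tcp_pos: [0.5655, -0.0306, 0.0944]
orientation: [[-0.965, 0.156, 0.209], [0.153, 0.988, -0.033], [-0.211, 0.0, -0.977]]
force: [1.2, 1.7, -0.9]
gripper_width: 0.0575
grip_force: 49.9
```

```bash
python3 run7.py
```

```text
pack xyz mm [-0.7  0.1 -1.4] rot err deg [-0.02 -0.21  0.  ] F shoe [ 0.4  1.9 -1.2] T [ 0.31 -0.33 -0.1 ] 27.35 q5 0.79 g 49.9
slide +10mm dp [-0.0952  0.     -0.0306] normal -10mm [-0.0306 -0.      0.0952]
```

Request:
apply_moves:
  series:
    - {"dp": [-0.0143, 0, -0.0046], "twist": [0, 0, 0], "gripper": 45}
    - {"dp": [0, 0, 0], "twist": [0, 0, 0], "gripper": 45}

```text
clock: 27.6
tcp_pos: [0.5657, -0.0306, 0.0945]
orientation: [[-0.966, 0.156, 0.206], [0.153, 0.988, -0.032], [-0.209, 0.0, -0.978]]
force: [0.8, 0.2, -2.5]
gripper_width: 0.0581
grip_force: 49.9
```

```bash
python3 run7.py
```

```text
pack xyz mm [-0.5  0.1 -1.4] rot err deg [-0.02 -0.07 -0.01] F shoe [-0.6  0.3 -2.5] T [ 0.23  0.11 -0.08] 27.6 q5 0.79 g 49.9
slide +10mm dp [-0.0951  0.     -0.0308] normal -10mm [-0.0308 -0.      0.0951]
```

The pack snapped forward into the detent and holds its position against further commands. Releasing now; I'll back out along the tool axis.

Request:
apply_moves:
  series:
    - {"dp": [-0.003, 0, -0.001], "twist": [0, 0, 0], "gripper": 70}
    - {"dp": [0, 0, 0], "twist": [0, 0, 0], "gripper": 74}
    - {"dp": [0, 0, 0], "twist": [0, 0, 0], "gripper": 74}
    - {"dp": [0, 0, -0.1], "twist": [0, 0, 0], "gripper": 74}
    - {"dp": [0, 0, -0.4], "twist": [0, 0, 0], "gripper": 74}

```text
clock: 28.22
tcp_pos: [0.5542, -0.0287, 0.1426]
orientation: [[-0.967, 0.156, 0.202], [0.153, 0.988, -0.031], [-0.205, 0.001, -0.979]]
force: [0.3, -0.5, -0.0]
gripper_width: 0.0738
grip_force: 0.0
```

Request:
apply_moves:
  series:
    - {"dp": [0, 0, -0.5], "twist": [0, 0, 0], "gripper": 74}
    - {"dp": [0.3, 0.4, -0.2], "twist": [0, 0, 0], "gripper": 74}
    - {"dp": [0.2, 0.5, 0], "twist": [0, 0, 0], "gripper": 74}
    - {"dp": [0, 0.5, 0], "twist": [0, 0, 0], "gripper": 74}
    - {"dp": [0, 0, 0], "twist": [0, 0, 0], "gripper": 74}

```text
clock: 28.85
tcp_pos: [0.5148, 0.1223, 0.2028]
orientation: [[-0.966, 0.151, 0.209], [0.148, 0.988, -0.031], [-0.211, 0.001, -0.978]]
force: [0.7, 0.3, -0.5]
gripper_width: 0.0741
grip_force: 0.0
```

```bash
python3 - <<'E'
from plan import *
out=[]
for c,(x0,y0,w,h) in(("top",(250,170,160,110)),("side",(220,170,160,150))):
    k=2.5 if c=="top" else 2.5; im0=cams.camera(c)
    for n in("pack",):
        for d in finder.trace(n,c)[:1]:
            m=d["region"];wd=window(m);print(c,d["conf"])
            PK=[box(-42.5,17.5,-29,29,0,50),box(17.5,42.5,-29,29,0,36)]
            print(fit(lambda v:1-iou(sil(PK,SH+RS@[v[0],v[1],-.0015],RS,c,wd),m,wd),[0,0],[.01,.005]))
    im=cv2.resize(im0[y0:y0+h,x0:x0+w],(400,int(h*2.5)),interpolation=2); im=np.pad(im,((0,375-im.shape[0]),(0,0),(0,0)))
    out.append(im)
cv2.imwrite("pics/final.png",np.hstack(out)[...,::-1])
s=manip.get_state();print(s["clock"],s["tcp_pos"],s["force"])
E
```

```text
top 0.91
(array([-0.00753282, -0.00112252]), np.float64(0.10655913609284584))
side 0.6
(array([0., 0.]), np.float64(1.0))
29.05 [0.51486306 0.11824726 0.20195492] [ 0.16146432 -0.29174045 -0.61361126]
```

View pics/final.png

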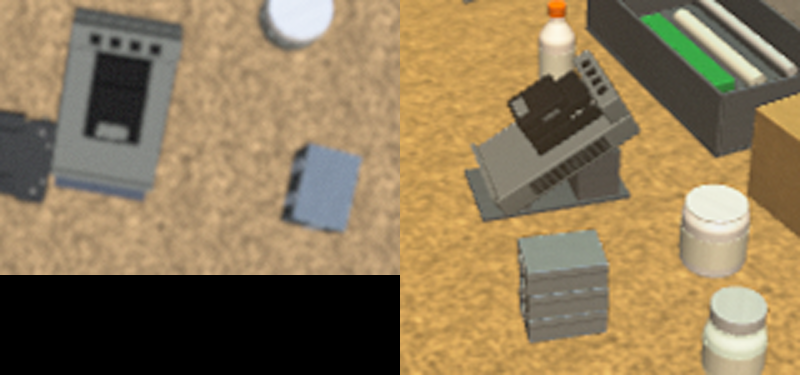

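The pack is on the shoe with its nose up the slope (top crop x 85–152, y 50–142), and the stack is intact. The top mask fit gives x = −7.5 mm, so I'll check it against a darkness mask in both views.

```bash
python3 - <<'E'
from plan import *
PK=[box(-42.5,17.5,-29,29,0,50),box(17.5,42.5,-29,29,0,36)]
for c in("top","side"):
    im=cams.camera(c); q=proj([SH],c)[0]
    x0,y0=int(q[0])-40,int(q[1])-45
    t=finder.trace("pack",c); print(c,[(round(d["conf"],2),np.round(d["extent"])) for d in t[:3]])
    for v in(0,-.0075): 
        P=np.vstack(PK)@RS.T+SH+RS@[v,0,-.0015]; e=proj(P,c); print("model extent",v,e.min(0).round(1),e.max(0).round(1))
    m=(im.max(2)<62); lab,k=None,None
    n,L,st,ce=cv2.connectedComponentsWithStats(m.astype(np.uint8))
    ids=[i for i in range(1,n) if st[i,4]>40 and abs(ce[i]-q).max()<30]; print([(st[i].tolist()) for i in ids])
    if c=="top": print("column darkness along axis", [int(im[r,int(round(q[0]-.17*(r-q[1])))].max()) for r in range(178,240)])
    if ids:
        i=max(ids,key=lambda i:st[i,4]); mm=cv2.morphologyEx((L==i).astype(np.uint8),cv2.MORPH_CLOSE,np.ones((5,5)))>0; w=window(mm)
        print(fit(lambda v:1-iou(sil(PK,SH+RS@[v[0],v[1],-.0015],RS,c,w),mm,w),[0,0],[.01,.005]))
E
```

```text
top [(0.58, array([283., 191.,  30.,  40.]))]
model extent 0 [282.  186.4] [311.  228.2]
model extent -0.0075 [281.6 189.1] [310.5 230.9]
[[284, 191, 26, 36, 627]]
column darkness along axis [90, 94, 91, 85, 94, 123, 138, 138, 136, 134, 133, 132, 133, 112, 67, 34, 28, 33, 36, 32, 33, 36, 34, 38, 37, 31, 25, 28, 35, 34, 33, 35, 34, 36, 35, 36, 34, 34, 34, 34, 37, 70, 111, 137, 141, 139, 134, 109, 108, 132, 137, 140, 137, 138, 139, 138, 137, 138, 138, 136, 139, 133]
(array([-0.00970507,  0.00050853]), np.float64(0.2997319339177814))
side [(0.88, array([262., 198.,  37.,  35.])), (0.61, array([331., 246.,  28.,  32.]))]
model extent 0 [262.1 196.7] [301.3 232.1]
model extent -0.0075 [259.9 198.2] [299.  233.5]
[[267, 199, 34, 33, 531]]
(array([0.00026829, 0.00091388]), np.float64(0.19299069154248727))
```

```bash
python3 -c "
from plant import manip
print(manip.close_job())"
```

```text
the job is handed in; nothing more can be done
None
```

I handed the job in: the parked case sits flush on the column, and the pack was pushed up the shoe until it snapped into what felt like the detent, then let go. The hand-in gave no verdict. The final top-view fit put the pack about 7.5 mm short of home, but the side-view fit and the arm's own readings put it within about 1 mm.

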